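# Change the batch in the slide scanner and latch its tray

### The arm

A 6-joint arm with a two-finger parallel gripper is mounted at the origin on a cart in front of the work surface, level with it; the furniture and walls round the work are solid. World frame = base frame: x ahead of the robot, y to its left, z up, the work surface at z = 0. Lengths are in mm, angles in rad, forces in N, time in s.
With the tool pointing down it reaches from about 400 to 925 mm from the base axis. Payload 12.5 kg.
Tool frame: the origin (TCP) lies at the very end of the fingers, on their centre line; the grasp point (between the pads) lies 19 mm behind it; x points along the fingers, y is the direction in which the jaws open and shut, and the axes are right-handed (so a half turn about x gives the same grasp; the last joint's range is limited). The gripper opens to 95 mm and grips with 3 to 60 N. Pads are 20 mm wide; open, the fingers measure 119 mm over their backs; the gripper's body (75 mm by 180 mm) begins 59 mm behind the grasp point.
Start: joints at [1.137, 0.491, 1.559, -0, 1.092, -0.106], TCP at [201.209, 591.745, 214.661] pointing down, gripper open.
Joint ranges: [-3.1, 3.1], [-0.84, 2.19], [0.05, 2.79], [-1.13, 4.28], [0.06, 2.93], [-2.69, 2.69]. Speed limits (rad/s): [2.22, 2.22, 2.79, 3.14, 3.14, 3.14].

### API

Orientations are given as [roll, pitch, yaw] about the fixed x, y, z axes, in that order (R = Rz(yaw) Ry(pitch) Rx(roll)).
In Python, from cell import * gives the robot as it stands.
- The arm moves only by the tool step_arm, never from a script. Its argument "steps" is a list of rows, each a list of 4 numbers: the shift along the tool's x, y, z in units of 50 mm (1.0 is 50 mm), then the turn about the tool's x in units of 8 degrees (1.0 is 8 degrees). A call has 1 to 20 rows; each row shifts and turns the commanded pose from where the row before left it, along the tool's axes as they then stand; what a row does not reach is not made up. A row lasts 1/8 s, in which the tool goes at most 62.5 mm and 10.7 degrees, less where a joint would pass 70% of its speed; a pose out of reach is approached as far as the arm can. A call is refused whole if a number of a shift passes 1 or a number of a turn 1, either way. A call with a gripper value outside its range is refused whole. "jaw" is the closure, from 0 (fully open) to 1 (shut), set as the call begins (left out, the last holds). The fingers move at their own pace and stop on an object; the grip force is fixed at half the most. Time passes only in rows, so rows that do not move let the fingers close. It gives the time, the measured TCP pose, the force and the opening at its end, in the units of the state.
- state(): the state, without advancing time (a new reading comes with each control period).
- read_camera(name): name is "side" or "top"; returns the picture (400x640x3 uint8, red, green, blue); there is no depth.
- camera_info(name): a dict with "mtx" (3x3 intrinsics, pixels), "eye" and "attitude" of the camera in the world. Camera axes: x right, y down, z forward; pixel columns grow to the right and rows downward; lengths in mm; the calibration is good to about 2 mm. A picture is of the moment at which its call begins. camera_info takes no time and is no camera call.
- job_done(): hands the job in, once; it reports no verdict.
The state is a dict: "t": time; "joints": joint angles; "qvel": joint speeds; "tau": joint torques, N m; "eef_pos": TCP position; "tcp_rot": TCP orientation; "ft_force": force on the tool from outside, world axes, zero at the start; "moment": the same for the moment, N m; "opening": opening from 0.0 (shut) to 1.0 (fully open).
Only numpy, scipy, OpenCV 4.12 (cv2) and the standard library are available. Lean on these libraries where they do the work, as an engineer would, in place of code of your own. Each camera call takes 0.05 s, during which the arm holds its last target.

### The job

The slide scanner has finished the slides in the white carriers: take them out of its pull-out tray and lay them flat on the aluminium slide tray, then load every blue carrier from the bench into the scanner's tray, one to a bay and sitting flat on the bay's floor. Swing the hold-down frame shut over them, turn the orange turnbutton across its edge to secure it, and only then press the tray in until its push-push latch keeps it in by itself. Leave everything else on the bench where it is.

Things in the scene. Friction and masses are not known exactly. Their poses are not given: they have to be found in the camera images.
- scan_tray (a joint): travel in m of the scanner's pull-out tray: 0 fully out (at the start), growing as it is pushed in along its x. A damped spring pushes it out (3 N when out, 5 N when in). Push-push latch: pushed firmly to its stop at 0.1625 (past 0.161 at least) and let go, it comes back 10 mm and stays latched at 0.153; pushed home again it is released and slides out; let go short of that it slides out too
- slide_scanner: the scanner's fixed white housing: 205 mm deep, 320 mm wide, 92 mm high, with a head 175 mm high on it from 32 mm in front of the origin backwards. Origin on the bench, 120 mm behind its front face and in the middle of its width; x points to its back, the way the tray goes in; y to the left. The tray comes out of the front; when out, its handle is 190 mm in front of the front face
- hold_frame (a joint): angle in rad of the hold-down frame, a dark frame with clear panes, 108 mm from hinge to free edge, 246 mm wide, 6 mm thick, hinged on the tray's far edge: 0 lying shut on the tray, 1.83 standing and leaning back a little (its stop). Starts at 1.65 to 1.83. Weighs 90 g and is lightly damped: pushed towards the robot past upright, below about 1.0, it sinks shut by itself in about a second
- turnbutton (a joint): angle in rad of the orange turnbutton on the tray's front ledge, counter-clockwise from above: 0 with its bar along the tray's y, clear of the frame; 1.57 (stop) with its bar along the tray's x, one end over the front edge of the shut frame (secures from 1.1 up). Starts at 0.05 to 0.2; turns with 0.03 N m and stays where it is left
- tray_handle (a point): middle of the steel bar handle on the tray's front: bar 88 mm long along the tray's y, 10 mm thick, 22 mm in front of the front panel, 28 mm above the bench; moves with the tray. Its axes are the tray's: x points into the scanner (the way the tray goes in), y left along the bar, z up. The front panel is 280 mm wide, its top 46 mm above the bench
- button_grip (a point): centre of the turnbutton's bar, on its pivot: bar 48 mm long (this point's own y), 12 mm wide, 16 mm high, from 48.5 to 64.5 mm above the bench; 46 mm from the handle along the tray's x. The top of the shut frame is 45.5 mm above the bench; only two finger lips 80 mm left and right of the middle stand up to 54 mm
- frame_hinge (a point): middle of the hold-down frame's hinge line (along the tray's y), 42.5 mm above the bench, 168 mm from the handle along the tray's x and, with the tray out, 22 mm in front of the housing's front face
- frame_edge (a point): middle of the free edge of the hold-down frame, half-way through its thickness; moves with the frame
- slide_tray: flat aluminium slide tray, fixed on the bench at the robot's right, 330 mm (its x) by 200 mm (its y), floor 2 mm thick, rim 2 mm thick and 9 mm high. Origin at the middle of its underside; finished carriers are laid on its floor
- petri_0_mid (a point): bystander: petri dish, 90 mm across, 14 mm high, on the bench; point half-way up its middle
- oil_b_mid (a point): bystander: small amber bottle with a black cap, 31 mm across, 68 mm high, standing left of the scanner; point half-way up
- forceps_0_mid (a point): bystander: steel forceps lying on the bench, 124 mm long, 8 mm high; point at their middle
- bay_0 (a point): floor centre of bay 0 of the tray (0 rightmost, 3 leftmost; 58 mm apart along y), 26 mm above the bench; x points into the scanner. A bay takes one carrier, 88 by 34 mm (2 mm of play all round), between end ribs and corner blocks 8 mm high; the blocks fill only the end 12 mm between two bays, so fingers can go down to the floor beside a carrier's middle
- bay_1 (a point): floor centre of bay 1 of the tray (0 rightmost, 3 leftmost; 58 mm apart along y), 26 mm above the bench; x points into the scanner. A bay takes one carrier, 88 by 34 mm (2 mm of play all round), between end ribs and corner blocks 8 mm high; the blocks fill only the end 12 mm between two bays, so fingers can go down to the floor beside a carrier's middle
- bay_2 (a point): floor centre of bay 2 of the tray (0 rightmost, 3 leftmost; 58 mm apart along y), 26 mm above the bench; x points into the scanner. A bay takes one carrier, 88 by 34 mm (2 mm of play all round), between end ribs and corner blocks 8 mm high; the blocks fill only the end 12 mm between two bays, so fingers can go down to the floor beside a carrier's middle
- bay_3 (a point): floor centre of bay 3 of the tray (0 rightmost, 3 leftmost; 58 mm apart along y), 26 mm above the bench; x points into the scanner. A bay takes one carrier, 88 by 34 mm (2 mm of play all round), between end ribs and corner blocks 8 mm high; the blocks fill only the end 12 mm between two bays, so fingers can go down to the floor beside a carrier's middle
- blue_0_mid (a point): centre (half-way up) of a blue slide carrier: plastic holder with a stained glass slide, 84 mm (its x) by 30 mm (its y) by 12 mm high, 35 g, slide on top; starts on the bench at the robot's left, waiting to be scanned. Absent in some starts. Fits a bay either way round, its x along the tray's x
- blue_1_mid (a point): centre (half-way up) of a blue slide carrier: plastic holder with a stained glass slide, 84 mm (its x) by 30 mm (its y) by 12 mm high, 35 g, slide on top; starts on the bench at the robot's left, waiting to be scanned. Absent in some starts. Fits a bay either way round, its x along the tray's x
- blue_2_mid (a point): centre (half-way up) of a blue slide carrier: plastic holder with a stained glass slide, 84 mm (its x) by 30 mm (its y) by 12 mm high, 35 g, slide on top; starts on the bench at the robot's left, waiting to be scanned. Absent in some starts. Fits a bay either way round, its x along the tray's x
- blue_3_mid (a point): centre (half-way up) of a blue slide carrier: plastic holder with a stained glass slide, 84 mm (its x) by 30 mm (its y) by 12 mm high, 35 g, slide on top; starts on the bench at the robot's left, waiting to be scanned. Absent in some starts. Fits a bay either way round, its x along the tray's x
- white_0_mid (a point): centre (half-way up) of a white slide carrier: plastic holder with a stained glass slide, 84 mm (its x) by 30 mm (its y) by 12 mm high, 35 g, slide on top; starts in a bay of the tray, already scanned. Absent in some starts. Fits a bay either way round, its x along the tray's x
- white_1_mid (a point): centre (half-way up) of a white slide carrier: plastic holder with a stained glass slide, 84 mm (its x) by 30 mm (its y) by 12 mm high, 35 g, slide on top; starts in a bay of the tray, already scanned. Absent in some starts. Fits a bay either way round, its x along the tray's x
- white_2_mid (a point): centre (half-way up) of a white slide carrier: plastic holder with a stained glass slide, 84 mm (its x) by 30 mm (its y) by 12 mm high, 35 g, slide on top; starts in a bay of the tray, already scanned. Absent in some starts. Fits a bay either way round, its x along the tray's x
- white_3_mid (a point): centre (half-way up) of a white slide carrier: plastic holder with a stained glass slide, 84 mm (its x) by 30 mm (its y) by 12 mm high, 35 g, slide on top; starts in a bay of the tray, already scanned. Absent in some starts. Fits a bay either way round, its x along the tray's x
Things that resemble listed ones, but are neither listed nor needed, are in the scene too. Leave any red look-alike of the part that bears white_2_mid alone.

How it is judged (in metres and radians):
On the way, in this order (a step that is already met when the one before it is completed fails the run):
1. every blue carrier is seated in a bay and the hold-down frame is shut over them, with the tray still out (((horizontal distance between blue_0_mid and bay_0 below 0.005 m and z of blue_0_mid in the frame of bay_0 between 0.003 and 0.0085 m) or (horizontal distance between blue_0_mid and bay_1 below 0.005 m and z of blue_0_mid in the frame of bay_1 between 0.003 and 0.0085 m) or (horizontal distance between blue_0_mid and bay_2 below 0.005 m and z of blue_0_mid in the frame of bay_2 between 0.003 and 0.0085 m) or (horizontal distance between blue_0_mid and bay_3 below 0.005 m and z of blue_0_mid in the frame of bay_3 between 0.003 and 0.0085 m)) and angle between each of blue_0_mid, blue_1_mid, blue_2_mid, blue_3_mid's own z axis and vertical below 0.08 rad and ((horizontal distance between blue_1_mid and bay_0 below 0.005 m and z of blue_1_mid in the frame of bay_0 between 0.003 and 0.0085 m) or (horizontal distance between blue_1_mid and bay_1 below 0.005 m and z of blue_1_mid in the frame of bay_1 between 0.003 and 0.0085 m) or (horizontal distance between blue_1_mid and bay_2 below 0.005 m and z of blue_1_mid in the frame of bay_2 between 0.003 and 0.0085 m) or (horizontal distance between blue_1_mid and bay_3 below 0.005 m and z of blue_1_mid in the frame of bay_3 between 0.003 and 0.0085 m)) and ((horizontal distance between blue_2_mid and bay_0 below 0.005 m and z of blue_2_mid in the frame of bay_0 between 0.003 and 0.0085 m) or (horizontal distance between blue_2_mid and bay_1 below 0.005 m and z of blue_2_mid in the frame of bay_1 between 0.003 and 0.0085 m) or (horizontal distance between blue_2_mid and bay_2 below 0.005 m and z of blue_2_mid in the frame of bay_2 between 0.003 and 0.0085 m) or (horizontal distance between blue_2_mid and bay_3 below 0.005 m and z of blue_2_mid in the frame of bay_3 between 0.003 and 0.0085 m)) and ((horizontal distance between blue_3_mid and bay_0 below 0.005 m and z of blue_3_mid in the frame of bay_0 between 0.003 and 0.0085 m) or (horizontal distance between blue_3_mid and bay_1 below 0.005 m and z of blue_3_mid in the frame of bay_1 between 0.003 and 0.0085 m) or (horizontal distance between blue_3_mid and bay_2 below 0.005 m and z of blue_3_mid in the frame of bay_2 between 0.003 and 0.0085 m) or (horizontal distance between blue_3_mid and bay_3 below 0.005 m and z of blue_3_mid in the frame of bay_3 between 0.003 and 0.0085 m)) and value of joint hold_frame below 0.04 rad and value of joint scan_tray below 0.03 m), for 0.2 s.
2. the turnbutton is turned across the edge of the shut frame (value of joint hold_frame below 0.04 rad and value of joint turnbutton above 1.1 rad), for 0.2 s.
3. the tray is pressed in (value of joint scan_tray above 0.149 m), for 0.1 s.
At the end, for the whole second after the job is handed in: Tray held by its latch (travel 149 to 157 mm); frame shut (under 0.04 rad), turnbutton over 1.1 rad; each blue carrier flat in a bay (centre within 5 mm), each white one flat on the slide tray's floor (centre within 150 mm along, 85 mm across of its middle; tilt under 0.08 rad); at rest (all of step 2 and ((horizontal distance between blue_0_mid and bay_0 below 0.005 m and z of blue_0_mid in the frame of bay_0 between 0.003 and 0.0085 m) or (horizontal distance between blue_0_mid and bay_1 below 0.005 m and z of blue_0_mid in the frame of bay_1 between 0.003 and 0.0085 m) or (horizontal distance between blue_0_mid and bay_2 below 0.005 m and z of blue_0_mid in the frame of bay_2 between 0.003 and 0.0085 m) or (horizontal distance between blue_0_mid and bay_3 below 0.005 m and z of blue_0_mid in the frame of bay_3 between 0.003 and 0.0085 m)) and angle between each of blue_0_mid, blue_1_mid, blue_2_mid, blue_3_mid, white_0_mid, white_1_mid, white_2_mid, white_3_mid's own z axis and vertical below 0.08 rad and ((horizontal distance between blue_1_mid and bay_0 below 0.005 m and z of blue_1_mid in the frame of bay_0 between 0.003 and 0.0085 m) or (horizontal distance between blue_1_mid and bay_1 below 0.005 m and z of blue_1_mid in the frame of bay_1 between 0.003 and 0.0085 m) or (horizontal distance between blue_1_mid and bay_2 below 0.005 m and z of blue_1_mid in the frame of bay_2 between 0.003 and 0.0085 m) or (horizontal distance between blue_1_mid and bay_3 below 0.005 m and z of blue_1_mid in the frame of bay_3 between 0.003 and 0.0085 m)) and ((horizontal distance between blue_2_mid and bay_0 below 0.005 m and z of blue_2_mid in the frame of bay_0 between 0.003 and 0.0085 m) or (horizontal distance between blue_2_mid and bay_1 below 0.005 m and z of blue_2_mid in the frame of bay_1 between 0.003 and 0.0085 m) or (horizontal distance between blue_2_mid and bay_2 below 0.005 m and z of blue_2_mid in the frame of bay_2 between 0.003 and 0.0085 m) or (horizontal distance between blue_2_mid and bay_3 below 0.005 m and z of blue_2_mid in the frame of bay_3 between 0.003 and 0.0085 m)) and ((horizontal distance between blue_3_mid and bay_0 below 0.005 m and z of blue_3_mid in the frame of bay_0 between 0.003 and 0.0085 m) or (horizontal distance between blue_3_mid and bay_1 below 0.005 m and z of blue_3_mid in the frame of bay_1 between 0.003 and 0.0085 m) or (horizontal distance between blue_3_mid and bay_2 below 0.005 m and z of blue_3_mid in the frame of bay_2 between 0.003 and 0.0085 m) or (horizontal distance between blue_3_mid and bay_3 below 0.005 m and z of blue_3_mid in the frame of bay_3 between 0.003 and 0.0085 m)) and x of white_0_mid in the frame of slide_tray between -0.15 and 0.15 m and y of white_0_mid in the frame of slide_tray between -0.085 and 0.085 m and z of white_0_mid in the frame of slide_tray between 0.004 and 0.012 m and x of white_1_mid in the frame of slide_tray between -0.15 and 0.15 m and y of white_1_mid in the frame of slide_tray between -0.085 and 0.085 m and z of white_1_mid in the frame of slide_tray between 0.004 and 0.012 m and x of white_2_mid in the frame of slide_tray between -0.15 and 0.15 m and y of white_2_mid in the frame of slide_tray between -0.085 and 0.085 m and z of white_2_mid in the frame of slide_tray between 0.004 and 0.012 m and x of white_3_mid in the frame of slide_tray between -0.15 and 0.15 m and y of white_3_mid in the frame of slide_tray between -0.085 and 0.085 m and z of white_3_mid in the frame of slide_tray between 0.004 and 0.012 m and value of joint scan_tray between 0.149 and 0.157 m and linear speed of each of blue_0, blue_1, blue_2, blue_3, white_0, white_1, white_2, white_3 below 0.03 m/s); the robot touches nothing.
It fails at once if the tray is pushed in more than 30 mm while the hold-down frame stands open (value of joint scan_tray above 0.03 m and value of joint hold_frame above 0.15 rad).
It fails at once if the petri dish, the small bottle or the forceps is moved more than 40 mm (distance of any of petri_0_mid, oil_b_mid, forceps_0_mid from where it was at the start of the episode above 0.04 m).
Of blue_0, blue_1, blue_2, blue_3 only 2 to 3 are there at a start; the rules pass over those that are not, and their reading is None.
Of white_0, white_1, white_2, white_3 only 1 to 2 are there at a start; the rules pass over those that are not, and their reading is None.
At some moment in a run one of blue_0, blue_1, blue_2, blue_3 may be knocked a few centimetres aside while the robot is not near it.
Once in a run the grip may slacken for a moment while it holds something.
It also fails if it takes over 210 s, if anything falls off the work surface, if the arm or the gripper's body presses on something with over 40 N, if the wrist force passes 120 N, or if a joint passes its speed limit or range.

## Working session

There is one attempt and no reset: what is moved stays moved. The work goes in short steps, Python scripts to look and compute and a tool call to move; the robot and the scene stay as the last step left them, time stands still between calls to the robot, and variables do not carry over. Pictures are saved under pics/ and viewed, and the job is handed in when it is done.

Besides the shell and the picture viewer there is one more tool, called after "Request:" in YAML: its name, and indented under it one key for each argument. step_arm: Moves the arm, as the interface text tells. Its arguments: {"type":"object","properties":{"steps":{"type":"array","items":{"type":"array","items":{"type":"number"}}},"jaw":{"type":"number"}},"required":["steps"]}

```bash
mkdir -p pics; ls; python3 - <<'E'
from cell import *
import cv2,numpy as np
for n in("side","top"):
    im=read_camera(n); cv2.imwrite(f"pics/{n}0.png",im[:,:,::-1]); print(n,camera_info(n))
print(state())
E
```

```text
pics
side {'mtx': array([[422.62595214,   0.        , 325.17684575],
       [  0.        , 422.62595214, 204.76809985],
       [  0.        ,   0.        ,   1.        ]]), 'eye': array([498.61932247, 928.78687914, 830.03088618]), 'attitude': array([-2.24729122,  0.01301419, -3.10065341])}
top {'mtx': array([[478.9987532 ,   0.        , 315.30906214],
       [  0.        , 478.9987532 , 208.33984923],
       [  0.        ,   0.        ,   1.        ]]), 'eye': array([ 445.76212664,    7.9025441 , 1480.89344103]), 'attitude': array([-3.07560948, -0.00747049, -1.54904098])}
{'t': 0.1, 'joints': array([ 1.13734348e+00,  4.91494058e-01,  1.55939034e+00,  1.05371239e-05,
        1.09171867e+00, -1.05618653e-01]), 'qvel': array([ 9.98455717e-04,  2.71582117e-05, -3.83591337e-04, -1.52471502e-03,
        5.97581609e-05, -1.02579641e-03]), 'tau': array([ 1.71831121e-03, -6.13617325e+01, -2.58604538e+01,  6.93595293e-02,
        4.70740255e-02, -5.39161658e-05]), 'eef_pos': array([201.13977356, 591.51680307, 214.12280412]), 'tcp_rot': array([-1.68566432,  1.56978587, -2.01350338]), 'ft_force': array([ 1.20863804, -1.2238399 , -0.83517526]), 'moment': array([0.09091755, 0.00867165, 0.04135357]), 'opening': 1.000281029246139}
```

View pics/top0.png

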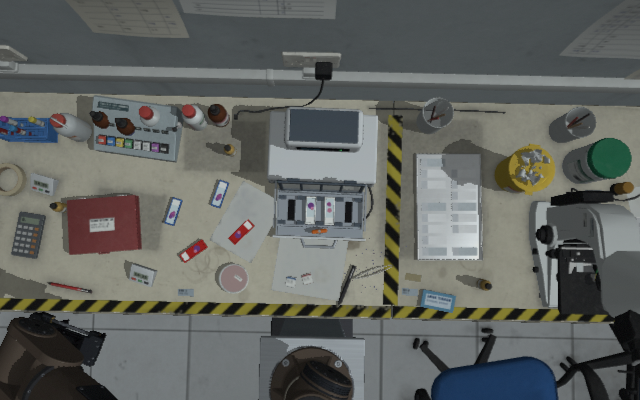

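View pics/side0.png

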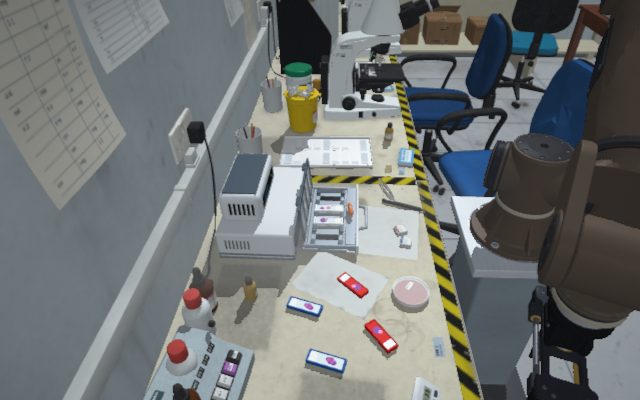

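```bash
cat > h.py <<'E'
from cell import *
import cv2,numpy as np
from scipy.spatial.transform import Rotation as Ro
C={n:camera_info(n) for n in("side","top")}
def ray(n,u,v):
    c=C[n]; R=Ro.from_euler('xyz',c['attitude']).as_matrix()
    return c['eye'],R@np.linalg.inv(c['mtx'])@np.array([u,v,1.])
def un(n,u,v,z):
    e,d=ray(n,u,v); return (e+d*(z-e[2])/d[2])
def pj(n,p):
    c=C[n]; R=Ro.from_euler('xyz',c['attitude']).as_matrix()
    q=c['mtx']@R.T@(np.array(p,float)-c['eye']); return q[:2]/q[2]
def crop(n,name,u0,v0,u1,v1,s=6):
    im=read_camera(n); c=im[v0:v1,u0:u1,::-1]
    cv2.imwrite("pics/"+name+".png",cv2.resize(c,None,fx=s,fy=s,interpolation=cv2.INTER_CUBIC)); return im
E
python3 - <<'E'
from h import *
print(pj("top",state()['eef_pos']),pj("side",state()['eef_pos']))
for f,n,b in (("top","a",(260,170,380,260)),("top","b",(150,160,270,290)),("side","c",(270,160,400,270)),("side","d",(270,250,420,390))):
    im=cv2.imread(f"pics/{f}0.png")[b[1]:b[3],b[0]:b[2]]; s=5 if n in"bd" else 6
    s=4 if n in "bd" else s
    cv2.imwrite(f"pics/{n}.png",cv2.resize(im,None,fx=s,fy=s,interpolation=cv2.INTER_CUBIC))
E
```

```text
[ 85.01249246 329.44510247] [537.0662001  386.56645901]
```

View pics/a.png

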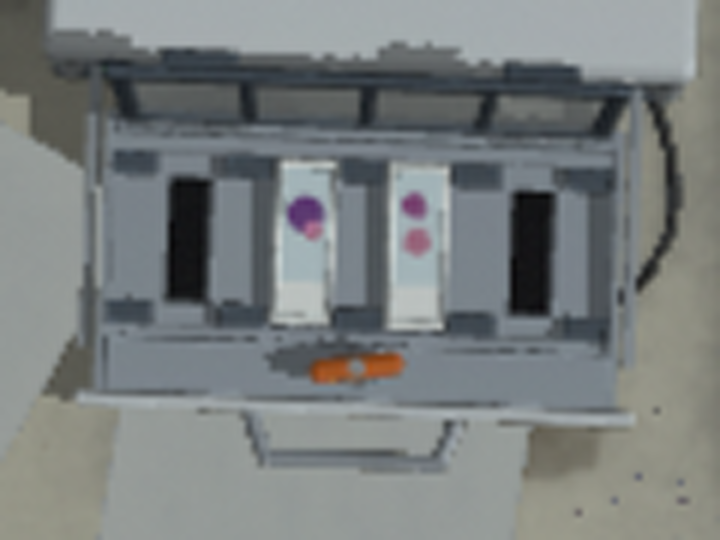

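View pics/b.png

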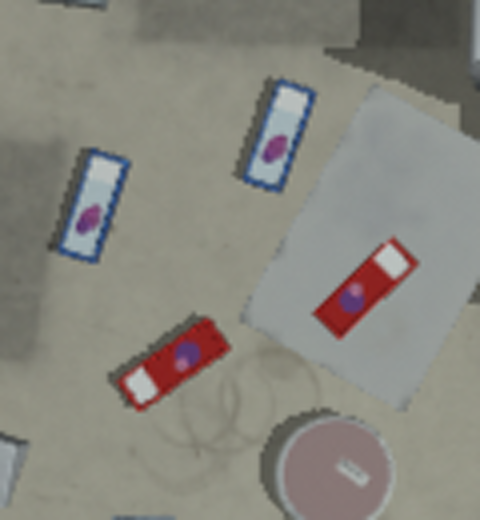

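View pics/c.png

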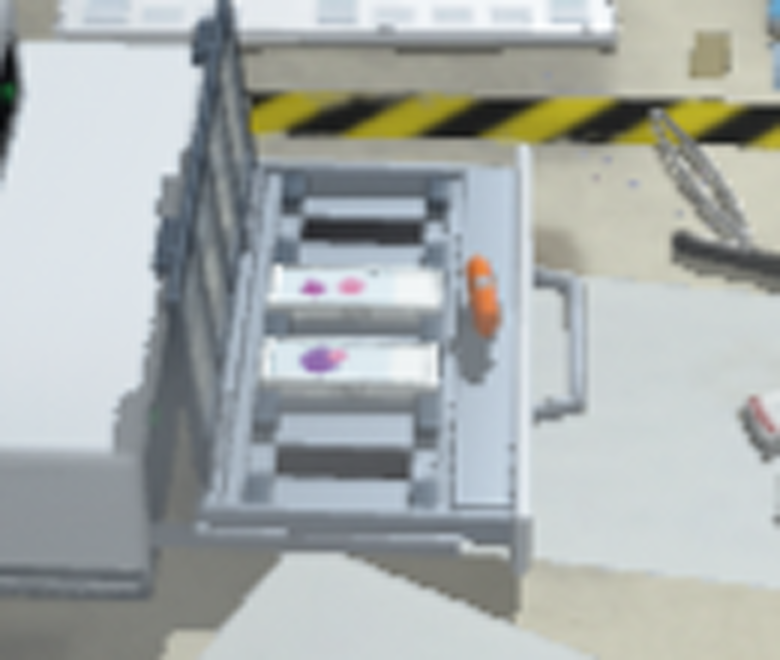

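View pics/d.png

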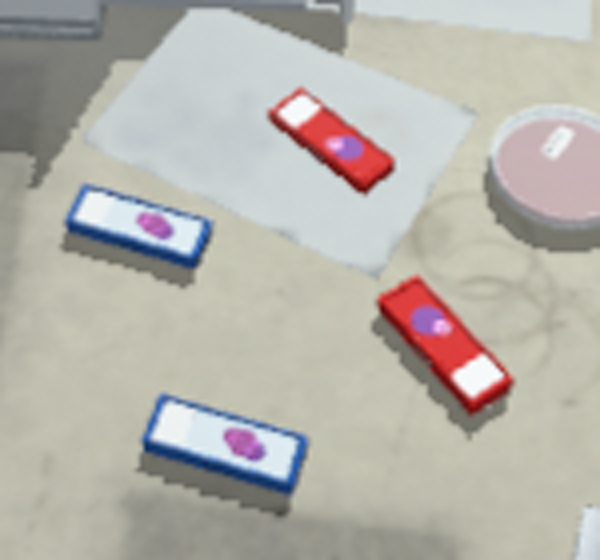

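```bash
cat >> h.py <<'E'
from scipy.optimize import minimize
def boxhull(n,x,y,yaw,z0,L=84,W=30,H=12):
    c,s=np.cos(yaw),np.sin(yaw)
    P=[pj(n,(x+a*L/2*c-b*W/2*s,y+a*L/2*s+b*W/2*c,z0+h)) for a in(-1,1) for b in(-1,1) for h in(0,H)]
    return cv2.convexHull(np.array(P,np.float32))[:,0]
def raster(hull,shape):
    m=np.zeros((shape[0]*4,shape[1]*4),np.uint8)
    cv2.fillConvexPoly(m,np.round(((hull+0.5)*4-0.5)*16).astype(np.int32),255,shift=4)
    return cv2.resize(m,(shape[1],shape[0]),interpolation=cv2.INTER_AREA).astype(float)/255
def bluemask(im):
    h=cv2.cvtColor(im,cv2.COLOR_RGB2HSV); return ((h[...,0]>100)&(h[...,0]<125)&(h[...,1]>110)&(h[...,2]>50)).astype(np.uint8)
def whitemask(im):
    h=cv2.cvtColor(im,cv2.COLOR_RGB2HSV).astype(int); return ((h[...,2]>165)).astype(np.uint8)
def fit(masks,x0,z0,**k):
    """masks: {cam: float mask (full image)}"""
    def f(p):
        return sum(np.abs(raster(boxhull(n,p[0],p[1],p[2]/30,z0,**k),m.shape)-m).sum() for n,m in masks.items())
    best=None
    for d in((0,0,0),(3,3,2),(-3,2,-2)):
        p0=np.array([x0[0],x0[1],x0[2]*30])+d
        r=minimize(f,p0,method='Nelder-Mead',options=dict(initial_simplex=[p0,p0+[4,0,0],p0+[0,4,0],p0+[0,0,4]],xatol=.05,fatol=.05))
        if best is None or r.fun<best.fun: best=r
    return np.array([best.x[0],best.x[1],best.x[2]/30]),best.fun
def blob(mask,u,v,r=25,hull=True):
    """convex hull mask of biggest component(s) near u,v"""
    m=np.zeros_like(mask); u,v=int(u),int(v); m[v-r:v+r,u-r:u+r]=mask[v-r:v+r,u-r:u+r]
    n,l,st,_=cv2.connectedComponentsWithStats(m,connectivity=8)
    i=1+np.argmax(st[1:,4]); pts=np.argwhere(l==i)[:,::-1].astype(np.int32)
    o=np.zeros_like(mask); cv2.fillConvexPoly(o,cv2.convexHull(pts),1); return o.astype(float)
def plan(x,y,z,yaw=None):
    s=state();R=Ro.from_euler('xyz',s['tcp_rot']).as_matrix()
    yv=np.arctan2(R[1,1],R[0,1]) # direction of jaw axis
    print("t",round(s['t'],2),"pos",s['eef_pos'].round(1),"jawyaw",round(yv,4),"open",round(s['opening']*95,1),"F",s['ft_force'].round(1))
    d=R.T@(np.array([x,y,z])-s['eef_pos'])
    if yaw is not None:
        e=(yaw-yv+np.pi/2)%np.pi-np.pi/2   # about world z
        print(" turn about tool x units:",round(-np.degrees(e)/8,3), "deg",round(-np.degrees(e),2))
        # shift in tool frame after turn
        R2=Ro.from_euler('z',e).as_matrix()@R
        print(" shift after turn units:",(R2.T@(np.array([x,y,z])-s['eef_pos'])/50).round(3))
    print(" shift units:",(d/50).round(3))
E
python3 - <<'E'
from h import *
T=cv2.imread("pics/top0.png")[:,:,::-1].copy();S=cv2.imread("pics/side0.png")[:,:,::-1].copy()
bt,bs=bluemask(T),bluemask(S)
for (u,v),(us,vs),nm in (((174,211),(326,361),'A'),((219,194),(304,306),'B')):
    p=un("top",u,v,6);print(nm,p.round(1),pj("side",p).round(1))
    mt,ms=blob(bt,u,v),blob(bs,us,vs); print(mt.sum(),ms.sum())
    for M in({"top":mt,"side":ms},{"top":mt},{"side":ms}):
        r,f=fit(M,(p[0],p[1],-0.25),0); print(list(M),r.round(3),round(f,1))
wt,ws=whitemask(T),whitemask(S)
for (u,v),(us,vs),nm in (((311,211),(327,222),'W2'),((329,211),(329,208),'W1')):
    p=un("top",u,v,32);print(nm,p.round(1),pj("side",p).round(1))
    mt,ms=blob(wt,u,v,18),blob(ws,us,vs,18); print(mt.sum(),ms.sum())
    for M in({"top":mt,"side":ms},{"top":mt},{"side":ms}):
        r,f=fit(M,(p[0],p[1],0),26); print(list(M),r.round(3),round(f,1))
    for n,m in(("top",mt),("side",ms)): 
        y,x=np.nonzero(m); print(n,x.min(),x.max(),y.min(),y.max(), "model",boxhull(n,r[0],r[1],r[2],26).min(0),boxhull(n,r[0],r[1],r[2],26).max(0))
E
```

```text
A [525.6 433.7   6. ] [327.1 360.3]
200.0 594.0
['top', 'side'] [ 5.28321e+02  4.34241e+02 -2.80000e-01] 168.3
['top'] [ 5.25764e+02  4.35277e+02 -3.00000e-01] 107.6
['side'] [ 5.28822e+02  4.34527e+02 -2.86000e-01] 52.3
B [581.2 297.2   6. ] [306.  307.6]
200.0 442.0
['top', 'side'] [ 5.84739e+02  2.93545e+02 -3.32000e-01] 157.7
['top'] [ 5.81723e+02  2.94547e+02 -3.47000e-01] 95.6
['side'] [ 5.86055e+02  2.93011e+02 -3.33000e-01] 41.6
W2 [533.4  12.   32. ] [329.8 221.4]
257.0 1293.0
['top', 'side'] [5.35602e+02 1.35210e+01 2.30000e-02] 1009.6
['top'] [5.35512e+02 1.35660e+01 2.20000e-02] 23.0
['side'] [ 5.37778e+02  6.20630e+01 -7.10000e-02] 961.9
top 306 315 197 223 model [288.1685  194.78615] [300.812   223.50299]
side 309 344 204 239 model [311.8413  227.02263] [343.10696 239.48122]
W1 [534.6 -42.5  32. ] [330.  209.4]
260.0 1273.0
['top', 'side'] [ 5.33845e+02 -4.45340e+01  2.10000e-02] 1019.5
['top'] [ 5.36036e+02 -4.44680e+01  1.60000e-02] 27.0
['side'] [ 5.3912e+02  1.1490e+00 -1.4500e-01] 970.5
top 325 334 198 224 model [307.426   194.56586] [321.84204 223.73257]
side 311 346 190 225 model [312.5701  212.47491] [343.06616 225.49393]
```

```bash
python3 - <<'E'
from h import *
T=cv2.imread("pics/top0.png");S=cv2.imread("pics/side0.png")
def ov(im,n,b,s,boxes,out):
    c=cv2.resize(im[b[1]:b[3],b[0]:b[2]],None,fx=s,fy=s,interpolation=cv2.INTER_NEAREST)
    for x,y,a,z in boxes:
        h=boxhull(n,x,y,a,z); h=((h+.5-np.array(b[:2]))*s-.5)
        cv2.polylines(c,[np.round(h).astype(np.int32)],True,(0,255,0),1)
    return c
B=[(528.3,434.2,-.28,0),(585,293.5,-.333,0),(535.5,13.5,.022,26),(536,-44.5,.018,26)]
a=ov(T,"top",(160,175,240,230),9,B[:2],0);cv2.imwrite("pics/o1.png",a)
a=ov(S,"side",(280,290,360,380),7,B[:2],0);cv2.imwrite("pics/o2.png",a)
a=np.hstack([ov(T,"top",(300,190,340,230),9,B[2:],0),ov(S,"side",(305,192,350,232),9,B[2:],0)]);cv2.imwrite("pics/o3.png",a)
E
```

```text
(no output)
```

View pics/o1.png

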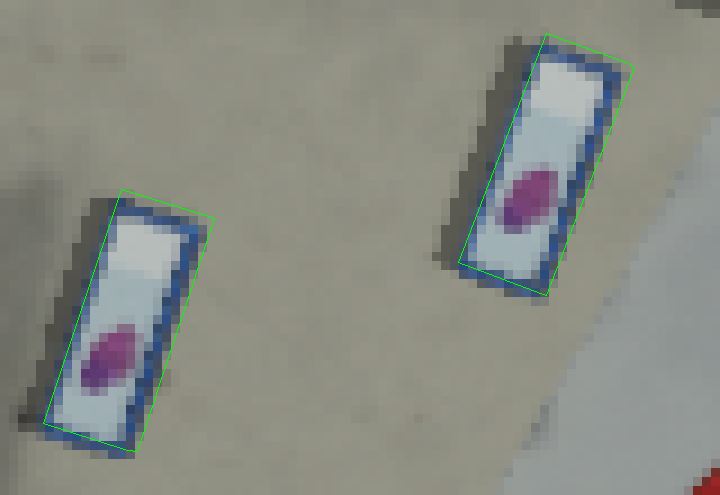

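View pics/o2.png

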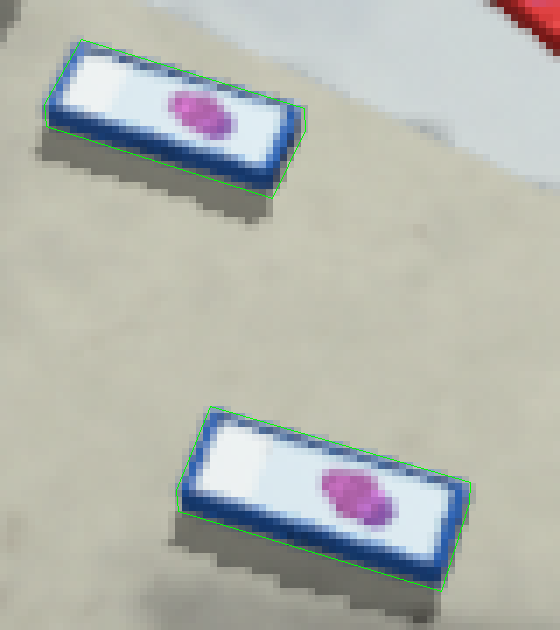

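View pics/o3.png

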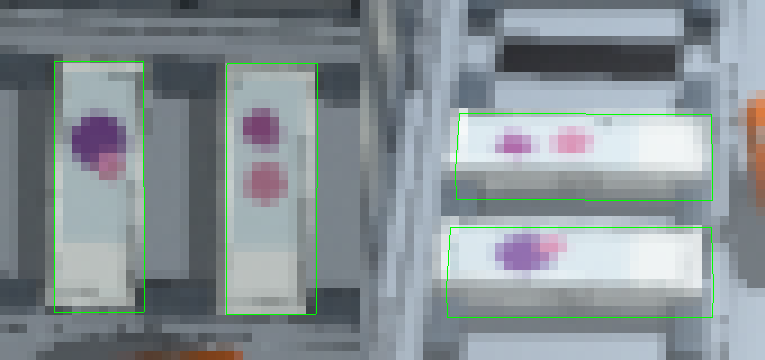

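```bash
python3 - <<'E'
from h import *
print("A",un("top",173.56,211.06,12).round(1),un("side",326.2,359.3,12).round(1))
print("B",un("top",219.7,193.5,12).round(1),un("side",304.9,304.9,12).round(1))
T=cv2.imread("pics/top0.png");S=cv2.imread("pics/side0.png")
for im,b,n in((T,(300,190,340,230),"p1"),(S,(305,192,350,232),"p2"),(T,(268,178,372,250),"p3"),(S,(300,180,372,270),"p4")):
    s={"p1":14,"p2":16,"p3":7,"p4":6}[n]
    c=cv2.resize(im[b[1]:b[3],b[0]:b[2]],None,fx=s,fy=s,interpolation=cv2.INTER_CUBIC)
    for i in range(0,b[2]-b[0],5):
        cv2.putText(c,str(b[0]+i),(int(i*s+s/2),8),0,.3,(0,255,0)); c[::4,int(i*s+s/2)]=(0,255,0)
    for i in range(0,b[3]-b[1],5):
        cv2.putText(c,str(b[1]+i),(0,int(i*s+s/2)),0,.3,(0,255,255)); c[int(i*s+s/2),::4]=(0,255,255)
    cv2.imwrite(f"pics/{n}.png",c)
E
```

```text
A [525.  433.3  12. ] [527.3 435.   12. ]
B [582.2 294.   12. ] [583.8 294.1  12. ]
```

View pics/p1.png

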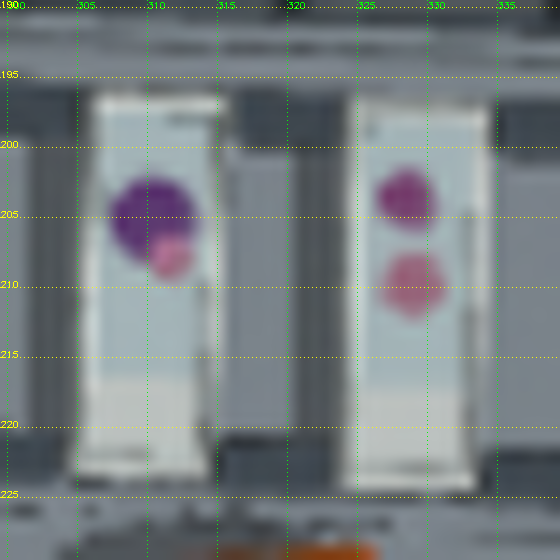

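View pics/p2.png

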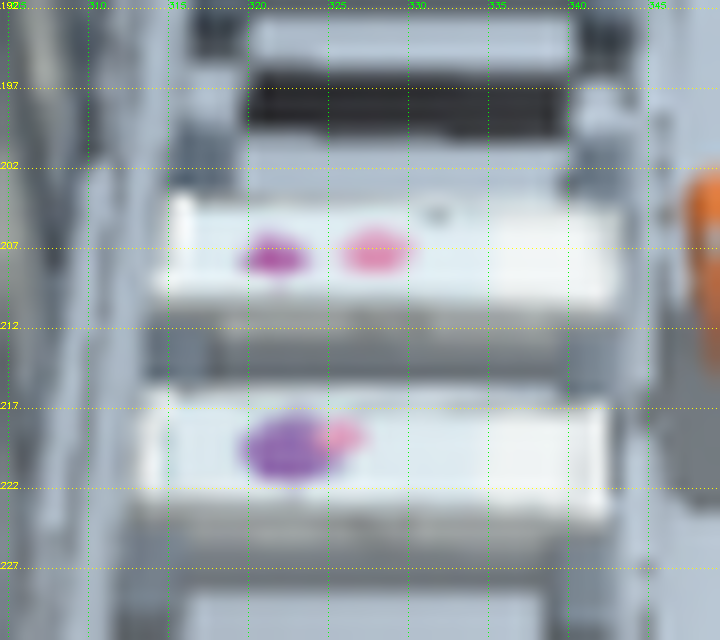

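View pics/p3.png

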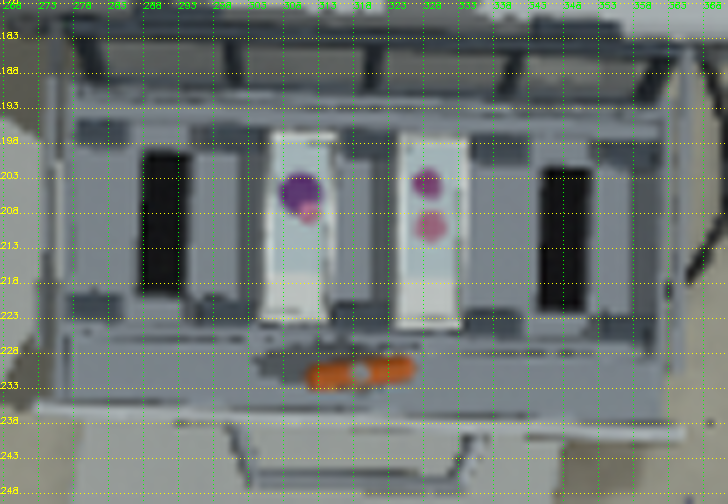

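View pics/p4.png

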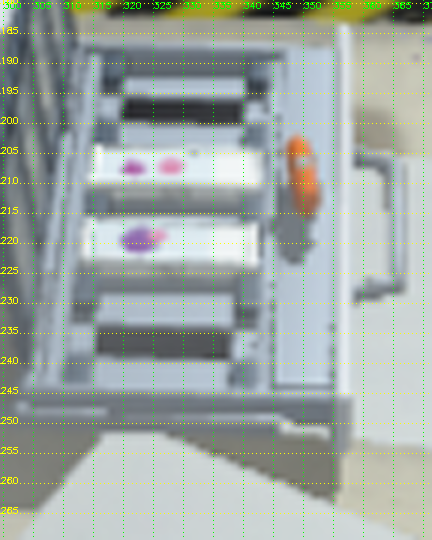

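```bash
python3 - <<'E'
from h import *
def line(n,a,b,z):
    p,q=un(n,*a,z),un(n,*b,z); d=q-p; print(n,p.round(1),q.round(1),"mid",((p+q)/2).round(1),"len",np.linalg.norm(d).round(1),"ang",np.arctan2(d[1],d[0]).round(4))
print("slots");line("top",(349.2,211.5),(291.2,209.2),26)
line("side",(329.7,197.8),(326.8,237.5),26)
print("panel");line("top",(366,239.5),(273.5,236),46)
print("W2");line("top",(309.7,223.6),(310.8,196.4),38);line("side",(341.8,219.7),(313.5,219.3),38)
print("W1");line("top",(328.6,224.2),(329.6,196.8),38);line("side",(342.7,207.2),(315,207.2),38)
print("handle");line("top",(332.5,246.5),(304.5,247.5),33);line("side",(366.5,205.5),(366,228.5),33)
print("btn",un("top",319.5,230.7,64.5),un("side",349.5,209,64.5))
print(state()['eef_pos'])
E
```

```text
slots
top [ 534.8 -104.2   26. ] [537.9  72.4  26. ] mid [536.3 -15.9  26. ] len 176.7 ang 1.5533
side [ 537.4 -106.3   26. ] [539.6  73.2  26. ] mid [538.5 -16.6  26. ] len 179.5 ang 1.5586
panel
top [ 450.8 -154.4   46. ] [455.2 122.4  46. ] mid [453. -16.  46.] len 276.8 ang 1.5548
W2
top [494.9  15.1  38. ] [577.2  13.6  38. ] mid [536.   14.4  38. ] len 82.3 ang -0.0179
side [498.9  10.6  38. ] [580.1  10.9  38. ] mid [539.5  10.7  38. ] len 81.2 ang 0.0042
W1
top [494.3 -41.9  38. ] [577.3 -43.3  38. ] mid [535.8 -42.6  38. ] len 82.9 ang -0.0166
side [496.8 -46.3  38. ] [579.1 -44.2  38. ] mid [537.9 -45.3  38. ] len 82.3 ang 0.0249
handle
top [427.6 -55.1  33. ] [422.7  29.2  33. ] mid [425.1 -13.   33. ] len 84.4 ang 1.628
side [425.5 -62.3  33. ] [430.5  40.8  33. ] mid [428.  -10.7  33. ] len 103.3 ang 1.5221
btn [473.6485718  -14.46035004  64.5       ] [477.38773342  -6.00600511  64.5       ]
[201.13977356 591.51680307 214.12280412]
```

```bash
python3 - <<'E'
from h import *
print(Ro.from_euler('xyz',state()['tcp_rot']).as_matrix().round(3))
plan(537,-44,150,1.556)
E
```

```text
[[-0.     0.322  0.947]
 [-0.001  0.947 -0.322]
 [-1.    -0.001 -0.   ]]
t 0.1 pos [201.1 591.5 214.1] jawyaw 1.243 open 95.0 F [ 1.2 -1.2 -0.8]
 turn about tool x units: -2.242 deg -17.94
 shift after turn units: [  1.294 -12.608   6.905]
 shift units: [ 1.291 -9.869 10.452]
```

Request:
step_arm:
  jaw: 0.47
  steps:
    - [0, 0, 0, -0.75]
    - [0, 0, 0, -0.75]
    - [0, 0, 0, -0.742]
    - [0, -0.9, 0.493, 0]
    - [0, -0.9, 0.493, 0]
    - [0, -0.9, 0.493, 0]
    - [0, -0.9, 0.493, 0]
    - [0, -0.9, 0.493, 0]
    - [0, -0.9, 0.493, 0]
    - [0, -0.9, 0.493, 0]
    - [0, -0.9, 0.493, 0]
    - [0, -0.9, 0.493, 0]
    - [0, -0.9, 0.493, 0]
    - [0, -0.9, 0.493, 0]
    - [0, -0.9, 0.493, 0]
    - [0, -0.9, 0.493, 0]
    - [0, -0.9, 0.493, 0]
    - [0, 0, 0, 0]
    - [0, 0, 0, 0]

```text
t: 2.48
eef_pos: [536.5, -43.1, 214.3]
tcp_rot: [2.74, 1.57, 2.725]
ft_force: [-1.0, -0.3, 0.3]
opening: 0.529
```

```bash
python3 - <<'E'
from h import *
plan(537,-44,80,1.556)
for n in("side","top"): cv2.imwrite(f"pics/{n}1.png",read_camera(n)[:,:,::-1])
print(pj("side",state()['eef_pos']),pj("top",state()['eef_pos']))
E
```

```text
t 2.48 pos [536.5 -43.1 214.3] jawyaw 1.5555 open 50.2 F [-1.  -0.3  0.3]
 turn about tool x units: -0.004 deg -0.03
 shift after turn units: [ 2.685 -0.019  0.013]
 shift units: [ 2.685 -0.019  0.013]
[328.84297564 157.20815379] [331.44881463 206.11331219]
```

View pics/side1.png

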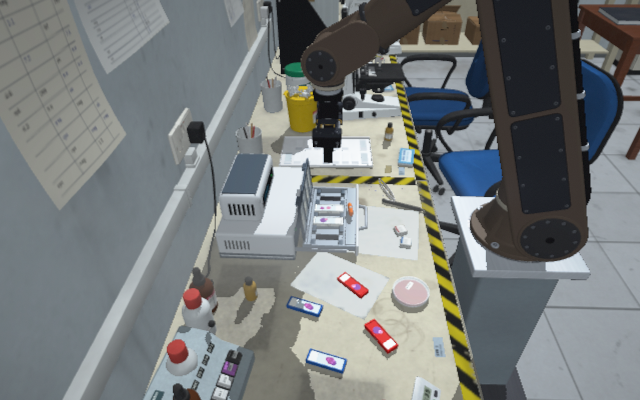

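Tracking is precise. Descend over the white carrier in bay 1 and check in the side view.

Request:
step_arm:
  steps:
    - [0.5, 0, 0.01, 0]
    - [0.9, 0, 0, 0]
    - [0.9, 0, 0, 0]
    - [0.4, 0, 0, 0]
    - [0, 0, 0, 0]
    - [0, 0, 0, 0]

```text
t: 3.32
eef_pos: [537.9, -42.8, 80.7]
tcp_rot: [-0.118, 1.569, -0.132]
ft_force: [-0.3, -0.5, 0.4]
opening: 0.532
```

```bash
python3 - <<'E'
from h import *
plan(537,-44,29,1.556)
crop("side","s2",290,130,380,250,5);crop("top","t2",290,170,380,250,7)
print(pj("side",state()['eef_pos']),pj("top",state()['eef_pos']))
E
```

```text
t 3.33 pos [537.9 -42.8  80.7] jawyaw 1.5569 open 50.5 F [-0.3 -0.5  0.4]
 turn about tool x units: 0.006 deg 0.05
 shift after turn units: [ 1.033 -0.024 -0.018]
 shift units: [ 1.033 -0.024 -0.018]
[328.69221727 196.22410752] [329.82247067 208.83767165]
```

View pics/s2.png

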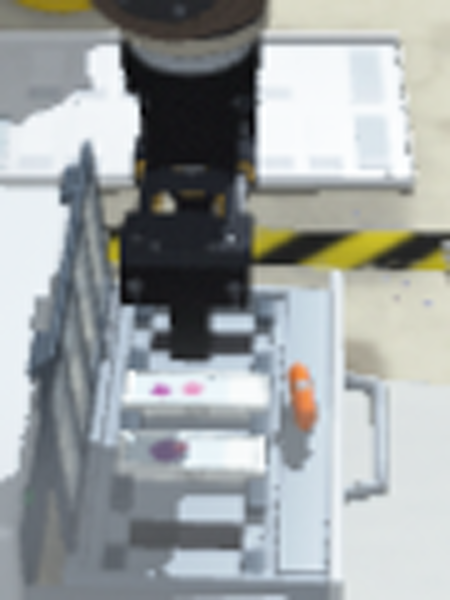

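Request:
step_arm:
  steps:
    - [0.4, -0.02, -0.025, 0]
    - [0.4, 0, 0, 0]
    - [0.22, 0, 0, 0]
    - [0, 0, 0, 0]
    - [0, 0, 0, 0]

```text
t: 4.05
eef_pos: [536.6, -44.3, 29.3]
tcp_rot: [-0.111, 1.57, -0.126]
ft_force: [0.0, 0.6, 1.4]
opening: 0.533
```

Request:
step_arm:
  jaw: 1
  steps:
    - [0, 0, 0, 0]
    - [0, 0, 0, 0]
    - [0, 0, 0, 0]
    - [0, 0, 0, 0]
    - [0, 0, 0, 0]

```text
t: 4.68
eef_pos: [536.3, -44.3, 28.9]
tcp_rot: [0.064, 1.57, 0.05]
ft_force: [-0.9, 0.3, 6.0]
opening: 0.311
```

```bash
python3 - <<'E'
from h import *
plan(537,-44,29,1.556)
print(state()['moment'])
crop("side","s3",290,130,380,250,5);crop("top","t3",290,170,380,250,7)
E
```

```text
t 4.67 pos [536.3 -44.3  28.9] jawyaw 1.556 open 29.5 F [-0.9  0.3  6. ]
 turn about tool x units: 0.0 deg 0.0
 shift after turn units: [-0.002  0.006  0.013]
 shift units: [-0.002  0.006  0.013]
[ 0.05830995  0.17563761 -0.02472616]
```

View pics/s3.png

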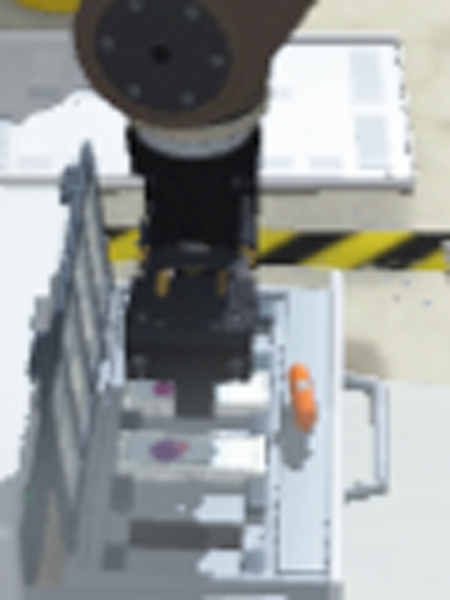

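```bash
python3 - <<'E'
from h import *
T=cv2.imread("pics/top1.png");b=(405,145,492,268);s=4
c=cv2.resize(T[b[1]:b[3],b[0]:b[2]],None,fx=s,fy=s,interpolation=cv2.INTER_CUBIC);cv2.imwrite("pics/st.png",c)
for q in((417,154),(480,154),(480,260),(417,260),(448.5,207)):print(un("top",*q,9).round(0))
E
```

```text
[ 719. -313.    9.]
[ 724. -510.    9.]
[ 396. -509.    9.]
[ 392. -316.    9.]
[ 557. -412.    9.]
```

View pics/st.png

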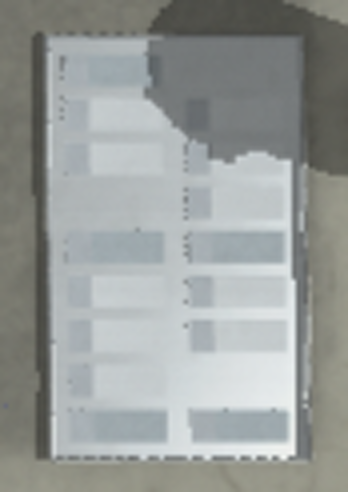

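Request:
step_arm:
  steps:
    - [-0.1, 0, 0, 0]
    - [-0.3, 0, 0, 0]
    - [-0.8, 0, 0, 0]
    - [-0.8, 0, 0, 0]
    - [0, 0, 0, 0]

```text
t: 5.4
eef_pos: [537.4, -44.5, 132.0]
tcp_rot: [-0.177, 1.565, -0.191]
ft_force: [0.5, -1.1, -1.0]
opening: 0.315
```

```bash
python3 - <<'E'
from h import *
T=cv2.imread("pics/side0.png");b=(270,130,385,185);s=7
c=cv2.resize(T[b[1]:b[3],b[0]:b[2]],None,fx=s,fy=s,interpolation=cv2.INTER_CUBIC);cv2.imwrite("pics/st2.png",c)
plan(500,-365,100,1.556);plan(600,-365,100,1.556)
E
```

```text
t 5.4 pos [537.4 -44.5 132. ] jawyaw 1.5561 open 29.9 F [ 0.5 -1.1 -1. ]
 turn about tool x units: 0.001 deg 0.01
 shift after turn units: [ 0.644 -6.42  -0.657]
 shift units: [ 0.644 -6.42  -0.658]
t 5.4 pos [537.4 -44.5 132. ] jawyaw 1.5561 open 29.9 F [ 0.5 -1.1 -1. ]
 turn about tool x units: 0.001 deg 0.01
 shift after turn units: [ 0.655 -6.39   1.343]
 shift units: [ 0.655 -6.391  1.342]
```

View pics/st2.png

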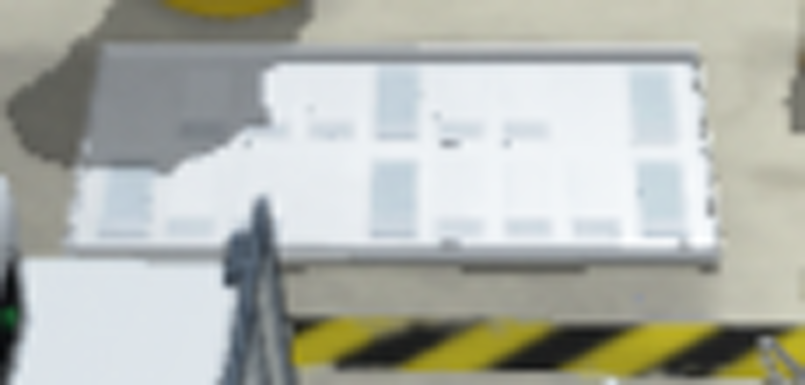

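Request:
step_arm:
  steps:
    - [0, -0.8, -0.082, 0]
    - [0, -0.8, -0.082, 0]
    - [0, -0.8, -0.082, 0]
    - [0, -0.8, -0.082, 0]
    - [0, -0.8, -0.082, 0]
    - [0, -0.8, -0.082, 0]
    - [0, -0.8, -0.082, 0]
    - [0, -0.8, -0.082, 0]
    - [0.8, 0, 0, 0]
    - [0.8, 0, 0, 0]
    - [0.4, 0, 0, 0]
    - [0, 0, 0, 0]
    - [0, 0, 0, 0]

```text
t: 7.02
eef_pos: [498.9, -363.9, 29.3]
tcp_rot: [-0.563, 1.57, -0.577]
ft_force: [-0.1, -0.2, 0.3]
opening: 0.311
```

```bash
python3 - <<'E'
from h import *
plan(500,-365,6,1.556)
crop("side","s4",270,80,390,200,5)
E
```

```text
t 7.03 pos [ 498.9 -363.9   29.3] jawyaw 1.5561 open 29.6 F [-0.1 -0.2  0.3]
 turn about tool x units: 0.001 deg 0.01
 shift after turn units: [ 0.465 -0.022  0.022]
 shift units: [ 0.465 -0.022  0.022]
```

View pics/s4.png

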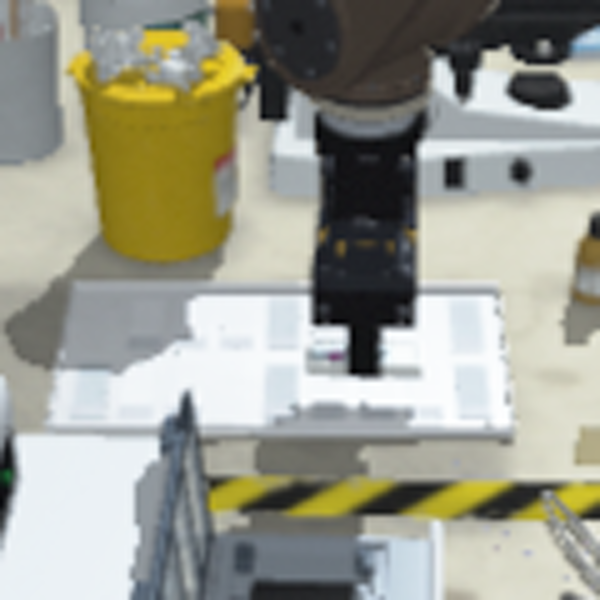

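Request:
step_arm:
  steps:
    - [0.3, 0, 0, 0]
    - [0.16, 0, 0, 0]
    - [0.02, 0, 0, 0]
    - [0, 0, 0, 0]
    - [0, 0, 0, 0]

```text
t: 7.7
eef_pos: [498.6, -363.7, 4.3]
tcp_rot: [2.058, 1.571, 2.044]
ft_force: [-0.4, 1.3, -1.3]
opening: 0.311
```

Request:
step_arm:
  jaw: 0.47
  steps:
    - [0, 0, 0, 0]
    - [0, 0, 0, 0]
    - [-0.3, 0, 0, 0]
    - [-0.8, 0, 0, 0]
    - [-0.8, 0, 0, 0]
    - [0, 0, 0, 0]

```text
t: 8.45
eef_pos: [499.8, -364.7, 103.5]
tcp_rot: [-0.708, 1.565, -0.723]
ft_force: [-0.5, -0.0, -0.0]
opening: 0.527
```

```bash
python3 - <<'E'
from h import *
plan(536.3,13.7,110,1.556)
crop("side","s5",270,110,390,270,4)
E
```

```text
t 8.45 pos [ 499.8 -364.7  103.5] jawyaw 1.5561 open 50.0 F [-0.5 -0.  -0. ]
 turn about tool x units: 0.001 deg 0.01
 shift after turn units: [-0.156  7.577  0.618]
 shift units: [-0.156  7.577  0.619]
```

View pics/s5.png

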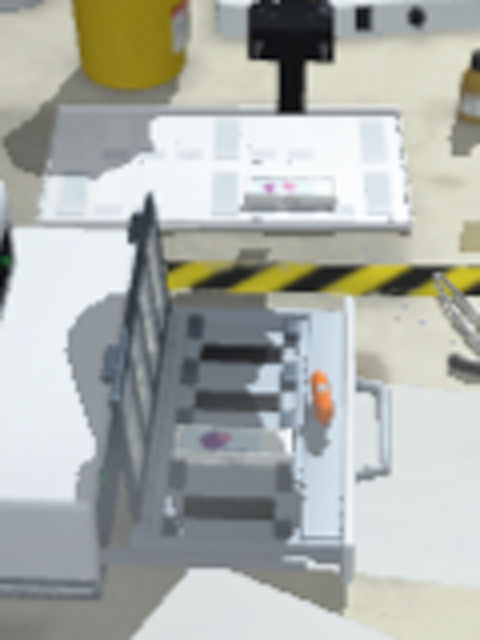

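Request:
step_arm:
  steps:
    - [-0.156, 0.842, 0.0695, 0]
    - [0, 0.842, 0.0695, 0]
    - [0, 0.842, 0.0695, 0]
    - [0, 0.842, 0.0695, 0]
    - [0, 0.842, 0.0695, 0]
    - [0, 0.842, 0.0695, 0]
    - [0, 0.842, 0.0695, 0]
    - [0, 0.842, 0.0695, 0]
    - [0, 0.842, 0.0695, 0]
    - [0.6, 0, 0, 0]
    - [0.4, 0, 0, 0]
    - [0, 0, 0, 0]
    - [0, 0, 0, 0]

```text
t: 10.12
eef_pos: [535.6, 14.5, 57.7]
tcp_rot: [2.169, 1.571, 2.155]
ft_force: [-0.1, 0.2, 0.3]
opening: 0.527
```

```bash
python3 - <<'E'
from h import *
plan(536.8,13.7,29,1.556)
E
```

```text
t 10.12 pos [535.6  14.5  57.7] jawyaw 1.5559 open 50.0 F [-0.1  0.2  0.3]
 turn about tool x units: -0.001 deg -0.01
 shift after turn units: [ 0.574 -0.017  0.023]
 shift units: [ 0.574 -0.017  0.023]
```

Request:
step_arm:
  steps:
    - [0.3, -0.015, 0.02, 0]
    - [0.27, 0, 0, 0]
    - [0, 0, 0, 0]
    - [0, 0, 0, 0]

```text
t: 10.62
eef_pos: [536.6, 13.9, 28.9]
tcp_rot: [2.63, 1.571, 2.615]
ft_force: [-0.3, 0.3, 0.8]
opening: 0.528
```

Request:
step_arm:
  jaw: 1
  steps:
    - [0, 0, 0, 0]
    - [0, 0, 0, 0]
    - [0, 0, 0, 0]
    - [0, 0, 0, 0]
    - [0, 0, 0, 0]

```text
t: 11.25
eef_pos: [536.6, 13.9, 29.1]
tcp_rot: [0.148, 1.57, 0.133]
ft_force: [-0.1, 1.2, 3.6]
opening: 0.315
```

```bash
python3 - <<'E'
from h import *
plan(600,-365,110,1.556)
crop("side","s6",290,150,380,260,5);crop("top","t3",290,170,380,250,7)
E
```

```text
t 11.25 pos [536.6  13.9  29.1] jawyaw 1.5561 open 30.0 F [-0.1  1.2  3.6]
 turn about tool x units: 0.001 deg 0.0
 shift after turn units: [-1.617 -7.559  1.38 ]
 shift units: [-1.617 -7.559  1.379]
```

View pics/s6.png

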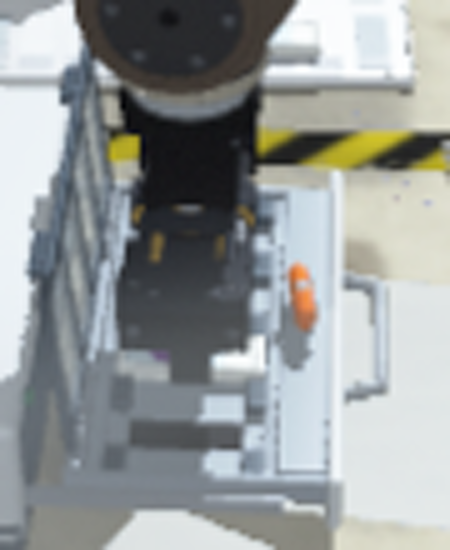

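Request:
step_arm:
  steps:
    - [-0.1, 0, 0, 0]
    - [-0.4, 0, 0, 0]
    - [-0.8, 0, 0, 0]
    - [-0.8, 0, 0, 0]
    - [0, -0.84, 0, 0]
    - [0, -0.84, 0, 0]
    - [0, -0.84, 0, 0]
    - [0, -0.84, 0, 0]
    - [0, -0.84, 0, 0]
    - [0, -0.84, 0, 0]
    - [0, -0.84, 0.4, 0]
    - [0, -0.84, 0.5, 0]
    - [0, -0.84, 0.48, 0]
    - [0.8, 0, 0, 0]
    - [0.8, 0, 0, 0]
    - [0.5, 0, 0, 0]
    - [0, 0, 0, 0]
    - [0, 0, 0, 0]

```text
t: 13.6
eef_pos: [600.4, -365.4, 30.1]
tcp_rot: [-0.549, 1.57, -0.564]
ft_force: [-0.0, 0.3, 1.5]
opening: 0.312
```

```bash
python3 - <<'E'
from h import *
plan(600,-365,5,1.556)
E
```

```text
t 13.6 pos [ 600.4 -365.4   30.1] jawyaw 1.5561 open 29.6 F [-0.   0.3  1.5]
 turn about tool x units: 0.001 deg 0.0
 shift after turn units: [ 0.501  0.008 -0.009]
 shift units: [ 0.501  0.008 -0.009]
```

Request:
step_arm:
  steps:
    - [0.3, 0, 0, 0]
    - [0.16, 0, 0, 0]
    - [0.04, 0, 0, 0]
    - [0, 0, 0, 0]
    - [0, 0, 0, 0]

```text
t: 14.22
eef_pos: [599.9, -365.0, 4.7]
tcp_rot: [0.975, 1.571, 0.96]
ft_force: [-3.6, 3.8, 9.1]
opening: 0.314
```

Request:
step_arm:
  jaw: 0.47
  steps:
    - [0, 0, 0, 0]
    - [0, 0, 0, 0]
    - [-0.3, 0, 0, 0]
    - [-0.8, 0, 0, 0]
    - [-0.9, 0, 0, 0]
    - [-0.9, 0, 0, 0]
    - [0, 0, 0, 0]

```text
t: 15.1
eef_pos: [601.2, -366.0, 153.9]
tcp_rot: [-0.613, 1.563, -0.627]
ft_force: [-0.2, -0.6, -0.2]
opening: 0.532
```

```bash
python3 - <<'E'
from h import *
crop("side","s7",270,110,390,270,4)
T=read_camera("top");S=read_camera("side");bt,bs=bluemask(T),bluemask(S)
for (u,v),(us,vs),nm in (((174,211),(326,361),'A'),((219,194),(304,306),'B')):
    mt,ms=blob(bt,u,v,30),blob(bs,us,vs,30); print(nm,[ (np.argwhere(m)[:,::-1].mean(0).round(1)) for m in(mt,ms)])
plan(525.5,434.5,150,1.28)
plan(582.5,294,150,1.23)
cv2.imwrite("pics/top8.png",T[:,:,::-1])
E
```

```text
A [array([177.2, 208.3]), array([325.9, 360.6])]
B [array([215. , 205.5]), array([304.1, 306.1])]
t 15.25 pos [ 599.6 -364.8  148.5] jawyaw 1.556 open 50.3 F [ 0.3  0.6 -0.4]
 turn about tool x units: 1.977 deg 15.82
 shift after turn units: [-0.017 14.89  -6.003]
 shift units: [-0.02  15.963 -1.717]
t 15.25 pos [ 599.6 -364.8  148.5] jawyaw 1.556 open 50.3 F [ 0.3  0.6 -0.4]
 turn about tool x units: 2.335 deg 18.68
 shift after turn units: [-0.02  12.304 -4.726]
 shift units: [-0.022 13.17  -0.536]
```

View pics/s7.png

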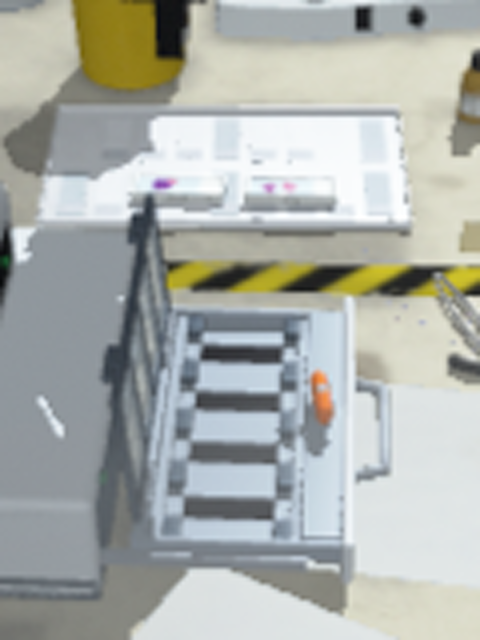

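View pics/top8.png

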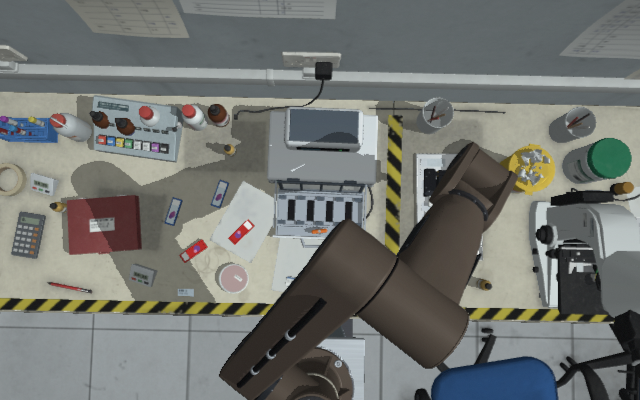

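Request:
step_arm:
  steps:
    - [-0.3, 0, -0.7, 0]
    - [-0.3, 0, -0.7, 0]
    - [-0.3, 0, -0.7, 0]
    - [0, 0.94, 0, 0]
    - [0, 0.94, 0, 0]
    - [0, 0.94, 0, 0]
    - [0, 0.94, 0, 0]
    - [0, 0.94, 0, 0]
    - [0, 0.94, 0, 0]
    - [0, 0.94, 0, 0]
    - [0, 0.94, 0, 0]
    - [0, 0.94, 0, 0]
    - [0, 0.94, 0, 0]
    - [0, 0.94, 0, 0]
    - [0, 0.94, 0.52, 0]
    - [0, 0.94, 0.52, 0]
    - [0, 0.94, 0.52, 0]
    - [0, 0, 0, 0.78]
    - [0, 0, 0, 0.78]
    - [0, 0, 0, 0.78]

```text
t: 17.75
eef_pos: [582.2, 293.2, 192.2]
tcp_rot: [-2.448, 1.568, -2.793]
ft_force: [-1.3, 0.2, -0.4]
opening: 0.53
```

Request:
step_arm:
  steps:
    - [0.8, 0, 0, 0]
    - [0.8, 0, 0, 0]
    - [0.8, 0, 0, 0]
    - [0, 0, 0, 0]
    - [0, 0, 0, 0]

```text
t: 18.38
eef_pos: [583.1, 293.4, 74.7]
tcp_rot: [0.811, 1.57, 0.47]
ft_force: [-0.4, -0.2, 0.0]
opening: 0.528
```

```bash
python3 - <<'E'
from h import *
plan(582.3,294,40,1.23)
crop("side","s9",260,220,380,390,4);crop("top","t9",150,150,270,250,6)
E
```

```text
t 18.38 pos [583.1 293.4  74.7] jawyaw 1.2293 open 50.1 F [-0.4 -0.2  0. ]
 turn about tool x units: -0.005 deg -0.04
 shift after turn units: [ 0.694  0.006 -0.019]
 shift units: [ 0.694  0.006 -0.019]
```

View pics/s9.png

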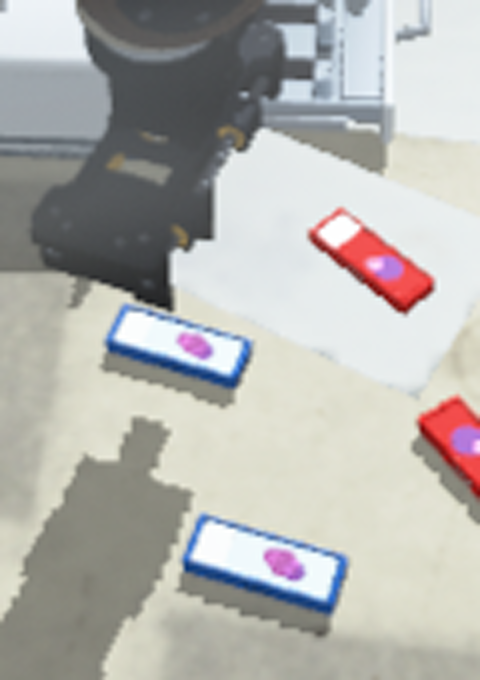

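Request:
step_arm:
  steps:
    - [0.6, 0.005, -0.018, 0]
    - [0.6, 0, 0, 0]
    - [0.22, 0, 0, 0]
    - [0, 0, 0, 0]
    - [0, 0, 0, 0]

```text
t: 19.1
eef_pos: [582.6, 294.1, 4.3]
tcp_rot: [0.742, 1.569, 0.401]
ft_force: [-0.2, -0.3, -0.3]
opening: 0.528
```

```bash
python3 - <<'E'
from h import *
plan(582.3,294,3,1.23)
crop("side","s10",260,220,380,390,4);crop("top","t10",180,160,260,240,8)
E
```

```text
t 19.1 pos [582.6 294.1   4.3] jawyaw 1.2293 open 50.2 F [-0.2 -0.3 -0.3]
 turn about tool x units: -0.005 deg -0.04
 shift after turn units: [ 0.027 -0.003 -0.005]
 shift units: [ 0.027 -0.003 -0.005]
```

View pics/s10.png

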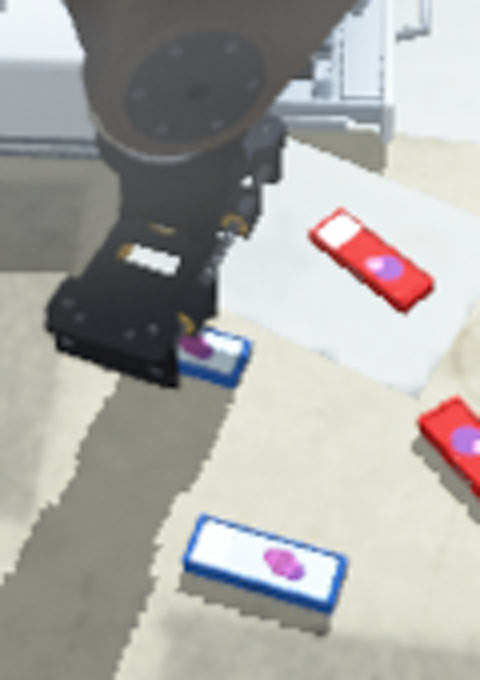

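View pics/t10.png

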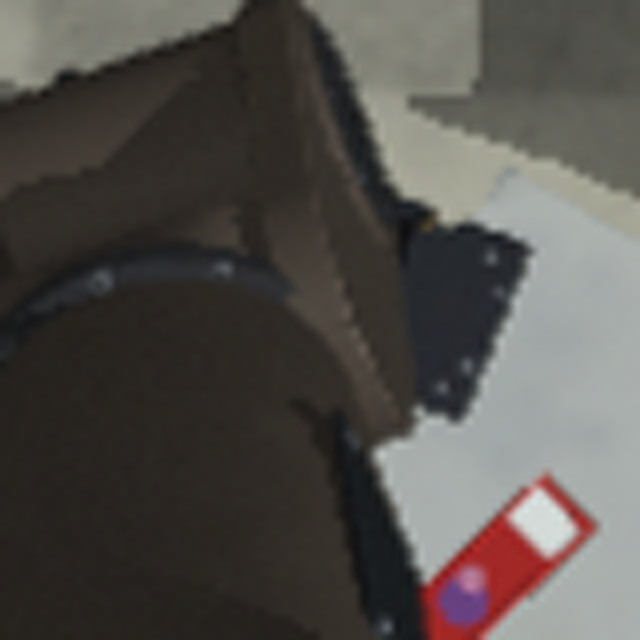

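Position is as expected; the carrier is between the fingers. Close.

Request:
step_arm:
  jaw: 1
  steps:
    - [0.02, 0, 0, 0]
    - [0, 0, 0, 0]
    - [0, 0, 0, 0]
    - [0, 0, 0, 0]
    - [0, 0, 0, 0]
    - [0, 0, 0, 0]

```text
t: 19.95
eef_pos: [582.0, 293.8, 2.1]
tcp_rot: [0.918, 1.57, 0.577]
ft_force: [0.3, 0.2, 2.8]
opening: 0.312
```

Request:
step_arm:
  steps:
    - [-0.2, 0, 0, 0]
    - [-0.6, 0, 0, 0]
    - [-0.8, 0, 0, 0]
    - [-0.8, 0, 0, 0]
    - [-0.2, 0, 0, 0]
    - [0, 0, 0, 0]
    - [0, 0, 0, 0]

```text
t: 20.82
eef_pos: [581.3, 293.5, 130.5]
tcp_rot: [-2.453, 1.569, -2.795]
ft_force: [-0.2, -0.2, -0.5]
opening: 0.313
```

```bash
python3 - <<'E'
from h import *
plan(536.8,13.9,100,1.556)
crop("side","s11",260,180,380,350,4)
E
```

```text
t 20.82 pos [581.3 293.5 130.5] jawyaw 1.2293 open 29.8 F [-0.2 -0.2 -0.5]
 turn about tool x units: -2.34 deg -18.72
 shift after turn units: [ 0.619 -5.603 -0.806]
 shift units: [ 0.616 -5.566  1.035]
```

View pics/s11.png

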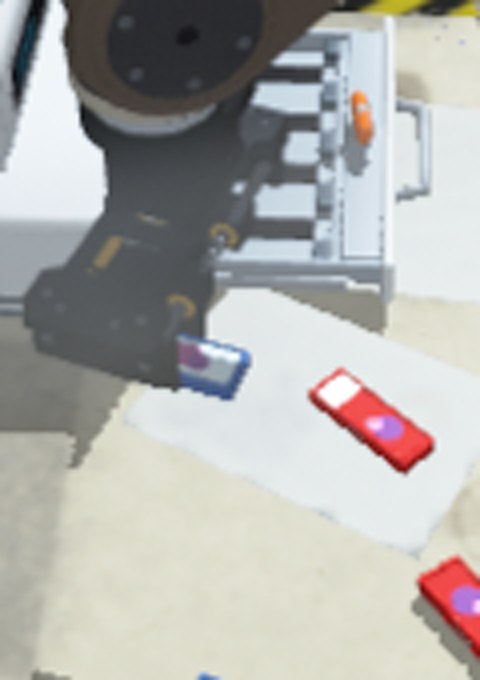

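Request:
step_arm:
  steps:
    - [0, 0, 0, -0.78]
    - [0, 0, 0, -0.78]
    - [0, 0, 0, -0.78]
    - [0, 0, -0.4, 0]
    - [0, 0, -0.4, 0]
    - [0, -0.8, 0, 0]
    - [0, -0.8, 0, 0]
    - [0, -0.8, 0, 0]
    - [0, -0.8, 0, 0]
    - [0, -0.8, 0, 0]
    - [0, -0.8, 0, 0]
    - [0, -0.8, 0, 0]
    - [0.8, 0, 0, 0]
    - [0.5, 0, 0, 0]
    - [0, 0, 0, 0]
    - [0, 0, 0, 0]

```text
t: 22.88
eef_pos: [538.0, 14.5, 67.2]
tcp_rot: [1.424, 1.571, 1.409]
ft_force: [0.6, 0.3, -0.2]
opening: 0.314
```

```bash
python3 - <<'E'
from h import *
plan(536.8,13.9,29,1.556)
im=crop("side","s12",290,150,370,250,7);crop("top","t12",290,180,340,230,10)
for z in(60,72):
  for dx in(-42,0,42): print(z,dx,pj("side",(state()['eef_pos'][0]+dx,14+15,z)).round(1))
E
```

```text
t 22.88 pos [538.   14.5  67.2] jawyaw 1.5562 open 29.9 F [ 0.6  0.3 -0.2]
 turn about tool x units: 0.002 deg 0.01
 shift after turn units: [ 0.765 -0.012 -0.024]
 shift units: [ 0.765 -0.012 -0.024]
60 -42 [342.8 218.1]
60 0 [327.8 217.8]
60 42 [312.8 217.6]
72 -42 [342.8 214.8]
72 0 [327.7 214.5]
72 42 [312.7 214.3]
```

View pics/s12.png

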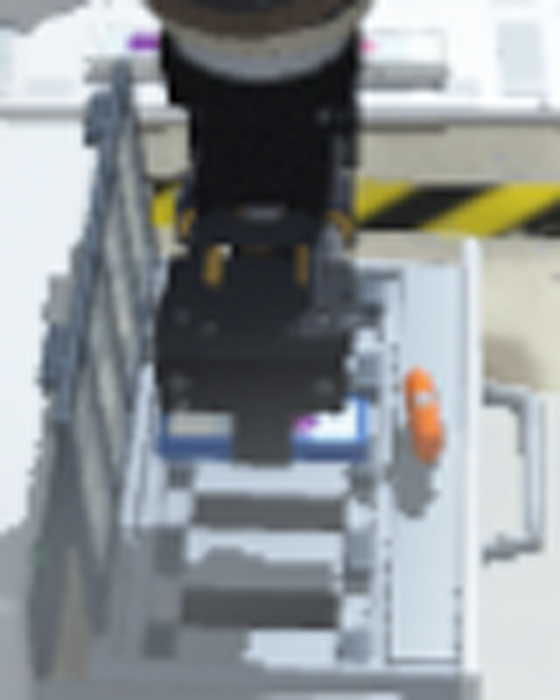

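Request:
step_arm:
  steps:
    - [0.3, -0.01, 0, 0]
    - [0.2, 0, 0, 0]
    - [0.1, 0, 0, 0]
    - [0.06, 0, 0, 0]
    - [0.06, 0, 0, 0]
    - [0, 0, 0, 0]

```text
t: 23.72
eef_pos: [537.7, 13.9, 30.8]
tcp_rot: [2.33, 1.571, 2.315]
ft_force: [-0.3, -0.4, -1.1]
opening: 0.314
```

```bash
python3 - <<'E'
from h import *
plan(538,13.9,28.3,1.556)
im=crop("side","s13",290,150,370,250,7)
E
```

```text
t 23.73 pos [537.7  13.9  30.8] jawyaw 1.556 open 29.8 F [-0.3 -0.4 -1.1]
 turn about tool x units: 0.0 deg 0.0
 shift after turn units: [ 0.051 -0.     0.005]
 shift units: [ 0.051 -0.     0.005]
```

View pics/s13.png

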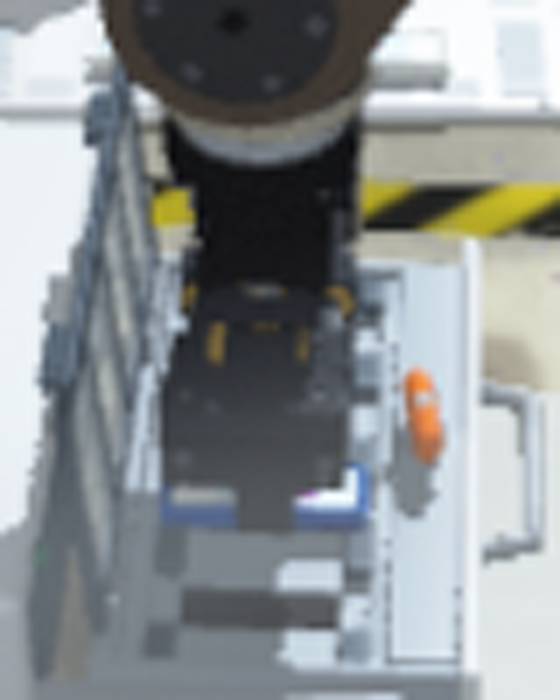

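Request:
step_arm:
  steps:
    - [0.04, 0, 0, 0]
    - [0.01, 0, 0, 0]
    - [0, 0, 0, 0]

```text
t: 24.15
eef_pos: [537.8, 13.9, 28.4]
tcp_rot: [1.254, 1.571, 1.24]
ft_force: [-0.9, -0.2, -0.2]
opening: 0.312
```

Request:
step_arm:
  jaw: 0.53
  steps:
    - [0, 0, 0, 0]
    - [0, 0, 0, 0]
    - [0, 0, 0, 0]
    - [-0.2, 0, 0, 0]
    - [-0.8, 0, 0, 0]
    - [-0.9, 0, 0, 0]
    - [0, 0, 0, 0]

```text
t: 25.02
eef_pos: [539.1, 13.8, 126.9]
tcp_rot: [-0.068, 1.565, -0.083]
ft_force: [0.5, -0.1, -0.1]
opening: 0.467
```

```bash
python3 - <<'E'
from h import *
im=crop("side","s14",290,150,370,250,7)
S=read_camera("side");T=read_camera("top")
cv2.imwrite("pics/side14.png",S[:,:,::-1]);cv2.imwrite("pics/top14.png",T[:,:,::-1])
plan(525.3,434.3,150,1.28)
E
```

```text
t 25.18 pos [537.4  13.9 123.1] jawyaw 1.556 open 44.6 F [-0.1  0.1  0.8]
 turn about tool x units: 1.977 deg 15.81
 shift after turn units: [-0.536  7.985 -2.642]
 shift units: [-0.537  8.403 -0.366]
```

View pics/s14.png

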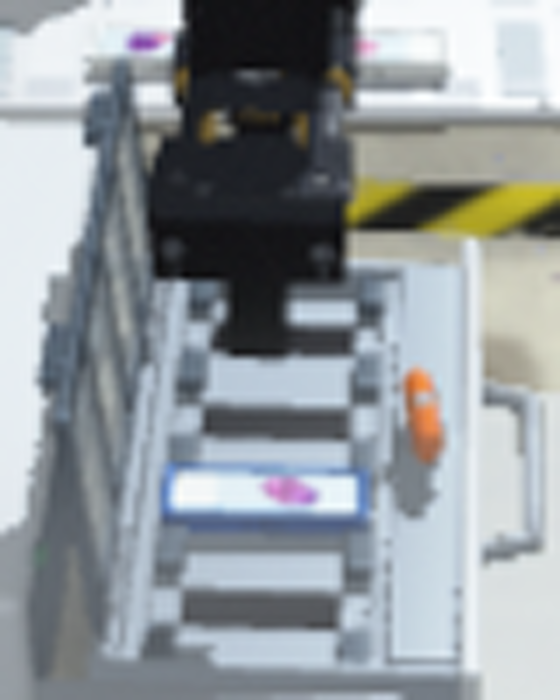

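View pics/side14.png

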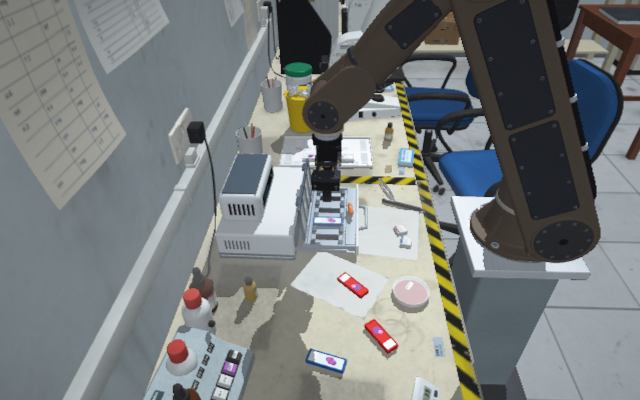

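Request:
step_arm:
  jaw: 0.47
  steps:
    - [-0.5, 0, -0.37, 0]
    - [0, 0.84, 0, 0]
    - [0, 0.84, 0, 0]
    - [0, 0.84, 0, 0]
    - [0, 0.84, 0, 0]
    - [0, 0.84, 0, 0]
    - [0, 0.84, 0, 0]
    - [0, 0.84, 0, 0]
    - [0, 0.84, 0, 0]
    - [0, 0.84, 0, 0]
    - [0, 0.84, 0, 0]
    - [0, 0, 0, 0.66]
    - [0, 0, 0, 0.66]
    - [0, 0, 0, 0.66]
    - [0.8, 0, 0, 0]
    - [0.8, 0, 0, 0]
    - [0, 0, 0, 0]
    - [0, 0, 0, 0]

```text
t: 27.42
eef_pos: [525.8, 434.3, 69.0]
tcp_rot: [1.049, 1.571, 0.758]
ft_force: [0.3, 0.0, 0.6]
opening: 0.533
```

```bash
python3 - <<'E'
from h import *
plan(525.3,434.3,3,1.28)
im=crop("side","s15",270,240,390,400,4)
E
```

```text
t 27.43 pos [525.8 434.3  69. ] jawyaw 1.2796 open 50.6 F [0.3 0.  0.6]
 turn about tool x units: -0.003 deg -0.02
 shift after turn units: [ 1.319 -0.003 -0.009]
 shift units: [ 1.319 -0.003 -0.009]
```

View pics/s15.png

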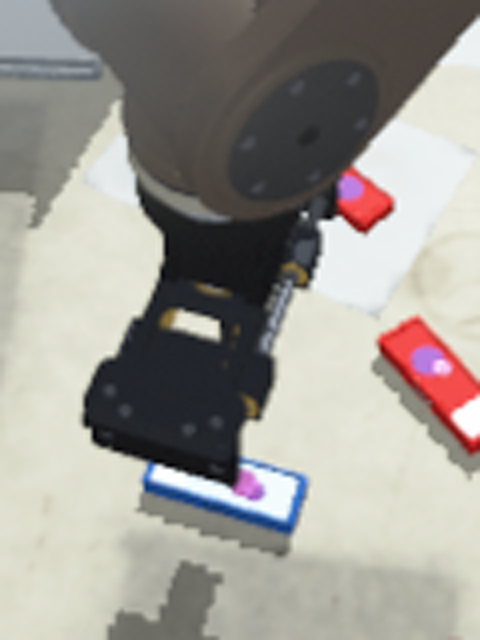

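Request:
step_arm:
  steps:
    - [0.7, 0, -0.008, 0]
    - [0.5, 0, 0, 0]
    - [0.12, 0, 0, 0]
    - [0, 0, 0, 0]
    - [0, 0, 0, 0]

```text
t: 28.1
eef_pos: [525.7, 434.7, 4.0]
tcp_rot: [0.902, 1.569, 0.61]
ft_force: [-0.5, 0.3, -0.4]
opening: 0.536
```

Request:
step_arm:
  jaw: 1
  steps:
    - [0, 0, 0, 0]
    - [0, 0, 0, 0]
    - [0, 0, 0, 0]
    - [0, 0, 0, 0]
    - [0, 0, 0, 0]
    - [0, 0, 0, 0]

```text
t: 28.85
eef_pos: [525.2, 434.4, 2.8]
tcp_rot: [1.07, 1.57, 0.779]
ft_force: [-1.1, -0.4, 5.6]
opening: 0.311
```

Request:
step_arm:
  steps:
    - [-0.2, 0, 0, 0]
    - [-0.6, 0, 0, 0]
    - [-0.8, 0, 0, 0]
    - [-0.8, 0, 0, 0]
    - [-0.2, 0, 0, 0]
    - [0, 0, 0, 0]
    - [0, 0, 0, 0]

```text
t: 29.72
eef_pos: [524.5, 433.8, 130.7]
tcp_rot: [-2.27, 1.568, -2.561]
ft_force: [-0.8, 0.6, -0.7]
opening: 0.31
```

```bash
python3 - <<'E'
from h import *
plan(537.2,-44.3,70,1.556)
im=crop("side","s16",270,180,390,340,4)
E
```

```text
t 29.73 pos [524.5 433.8 130.7] jawyaw 1.2796 open 29.5 F [-0.8  0.6 -0.7]
 turn about tool x units: -1.98 deg -15.84
 shift after turn units: [ 1.232 -9.555  0.397]
 shift units: [ 1.227 -9.085  2.991]
```

View pics/s16.png

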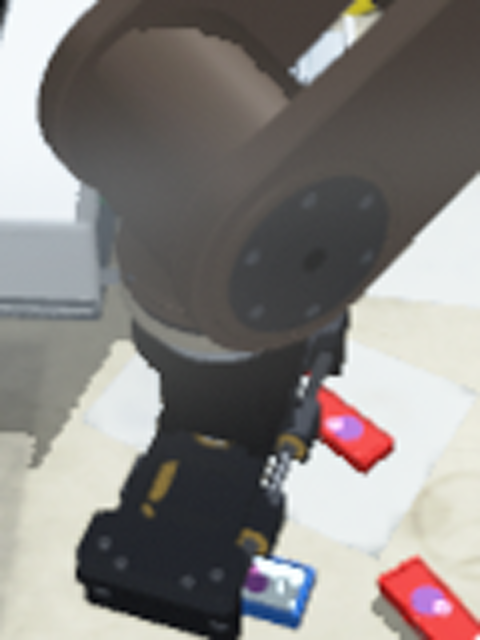

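Request:
step_arm:
  steps:
    - [0, 0, 0, -0.66]
    - [0, 0, 0, -0.66]
    - [0, 0, 0, -0.66]
    - [0, -0.87, 0.036, 0]
    - [0, -0.87, 0.036, 0]
    - [0, -0.87, 0.036, 0]
    - [0, -0.87, 0.036, 0]
    - [0, -0.87, 0.036, 0]
    - [0, -0.87, 0.036, 0]
    - [0, -0.87, 0.036, 0]
    - [0, -0.87, 0.036, 0]
    - [0, -0.87, 0.036, 0]
    - [0, -0.87, 0.036, 0]
    - [0, -0.87, 0.036, 0]
    - [0.7, 0, 0, 0]
    - [0.5, 0, 0, 0]
    - [0, 0, 0, 0]
    - [0, 0, 0, 0]

```text
t: 32.02
eef_pos: [538.0, -44.4, 72.7]
tcp_rot: [1.464, 1.571, 1.45]
ft_force: [0.0, 0.0, 0.3]
opening: 0.313
```

```bash
python3 - <<'E'
from h import *
plan(537,-44.3,29,1.556)
im=crop("side","s17",290,140,370,240,7)
E
```

```text
t 32.02 pos [538.  -44.4  72.7] jawyaw 1.5564 open 29.8 F [0.  0.  0.3]
 turn about tool x units: 0.003 deg 0.02
 shift after turn units: [ 0.875  0.002 -0.021]
 shift units: [ 0.875  0.002 -0.021]
```

View pics/s17.png

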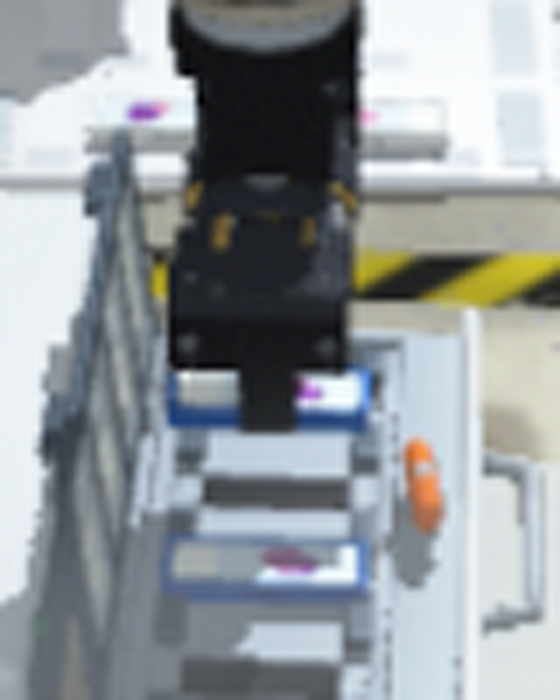

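Request:
step_arm:
  steps:
    - [0.4, 0, -0.03, 0]
    - [0.2, 0, 0, 0]
    - [0.1, 0, 0, 0]
    - [0.06, 0, 0, 0]
    - [0.06, 0, 0, 0]
    - [0, 0, 0, 0]

```text
t: 32.83
eef_pos: [536.4, -44.5, 31.5]
tcp_rot: [0.775, 1.571, 0.76]
ft_force: [0.6, -0.1, -0.4]
opening: 0.311
```

```bash
python3 - <<'E'
from h import *
plan(536.4,-44.3,29,1.556)
im=crop("side","s18",290,140,370,240,7)
E
```

```text
t 32.83 pos [536.4 -44.5  31.5] jawyaw 1.556 open 29.5 F [ 0.6 -0.1 -0.4]
 turn about tool x units: 0.0 deg 0.0
 shift after turn units: [0.049 0.003 0.001]
 shift units: [0.049 0.003 0.001]
```

View pics/s18.png

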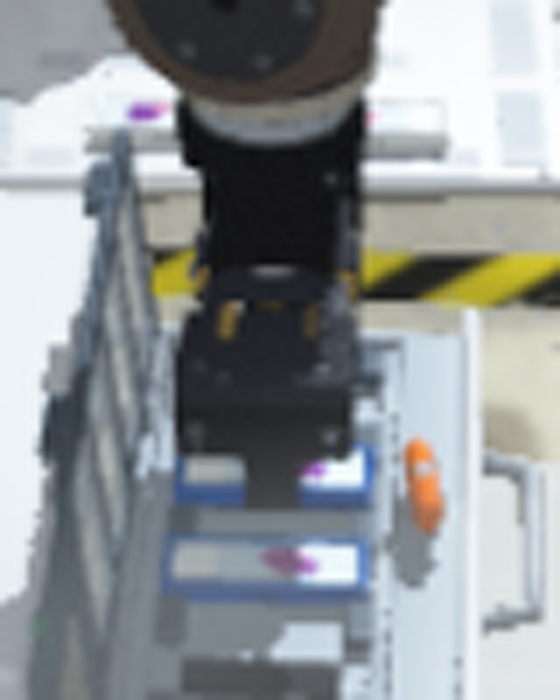

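Request:
step_arm:
  steps:
    - [0.04, 0, 0, 0]
    - [0.015, 0, 0, 0]
    - [0, 0, 0, 0]

```text
t: 33.25
eef_pos: [536.3, -44.5, 28.7]
tcp_rot: [1.562, 1.571, 1.548]
ft_force: [-0.4, -0.8, 1.3]
opening: 0.313
```

Request:
step_arm:
  jaw: 0.53
  steps:
    - [0, 0, 0, 0]
    - [0, 0, 0, 0]
    - [0, 0, 0, 0]
    - [-0.2, 0, 0, 0]
    - [-0.8, 0, 0, 0]
    - [-0.9, 0, 0, 0]
    - [-0.8, 0, 0, 0]
    - [0, 0, 0, 0]

```text
t: 34.25
eef_pos: [537.4, -44.6, 167.0]
tcp_rot: [-0.174, 1.565, -0.188]
ft_force: [0.5, 0.3, 0.1]
opening: 0.469
```

```bash
python3 - <<'E'
from h import *
im=crop("side","s19",290,140,390,260,6)
cv2.imwrite("pics/side19.png",im[:,:,::-1])
im=read_camera("top");cv2.imwrite("pics/top19.png",im[:,:,::-1])
plan(500,-44.3,180,1.556)
E
```

```text
t 34.35 pos [536.1 -44.4 164. ] jawyaw 1.556 open 44.8 F [-0.5 -0.1 -0.8]
 turn about tool x units: 0.0 deg 0.0
 shift after turn units: [-0.321 -0.008 -0.722]
 shift units: [-0.321 -0.008 -0.722]
```

View pics/s19.png

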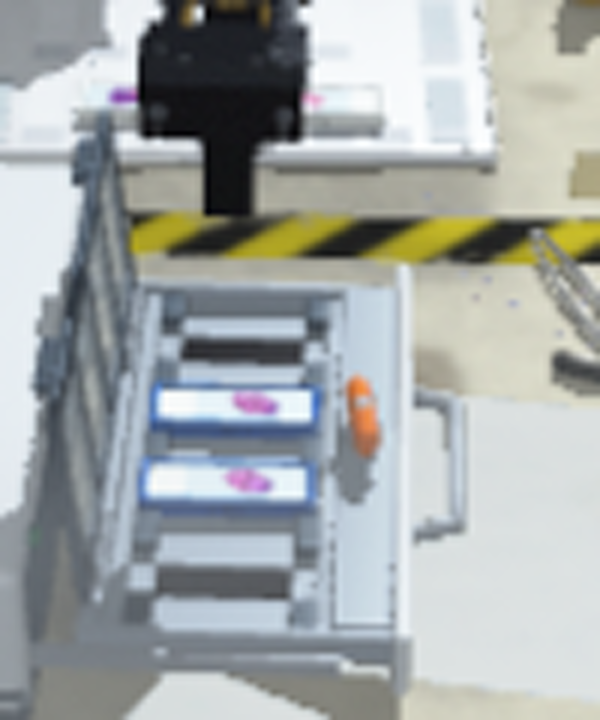

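View pics/side19.png

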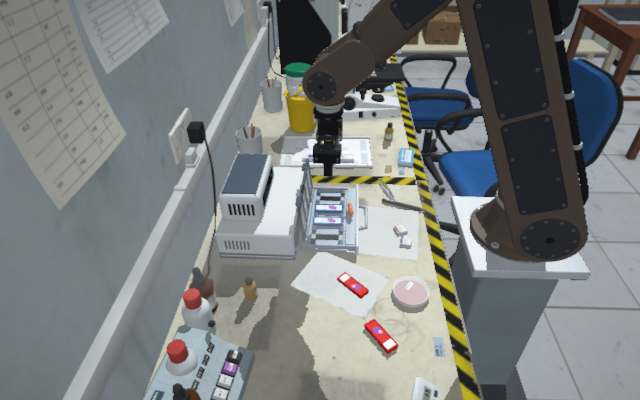

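View pics/top19.png

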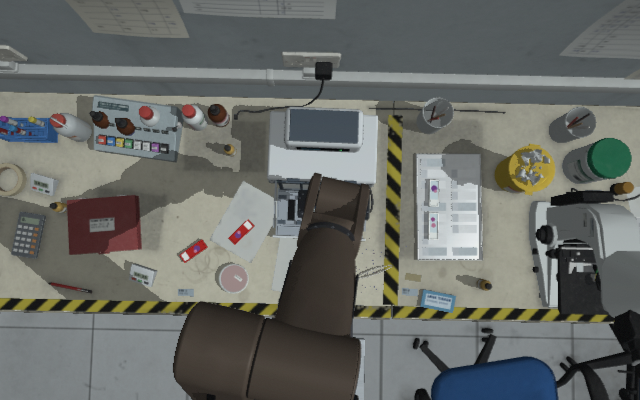

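Request:
step_arm:
  jaw: 1
  steps:
    - [-0.6, 0, 0, 0]
    - [-0.6, 0.5, 0, 0]
    - [0, 0, 0.8, 0]
    - [0, 0, 0.8, 0]
    - [0, 0, 0.78, 0]
    - [0, 0, 0, 0]
    - [0, 0, 0, 0]

```text
t: 35.22
eef_pos: [654.8, -21.2, 222.2]
tcp_rot: [2.998, 1.568, 2.983]
ft_force: [-0.3, -0.7, -0.2]
opening: 0.007
```

```bash
python3 - <<'E'
from h import *
im=crop("side","s20",230,80,370,240,5)
plan(655,-18,120,1.556)
E
```

```text
t 35.27 pos [654.7 -21.2 222.8] jawyaw 1.556 open 0.2 F [-0.6  0.1  0.4]
 turn about tool x units: 0.0 deg 0.0
 shift after turn units: [2.057 0.063 0.009]
 shift units: [2.057 0.063 0.009]
```

View pics/s20.png

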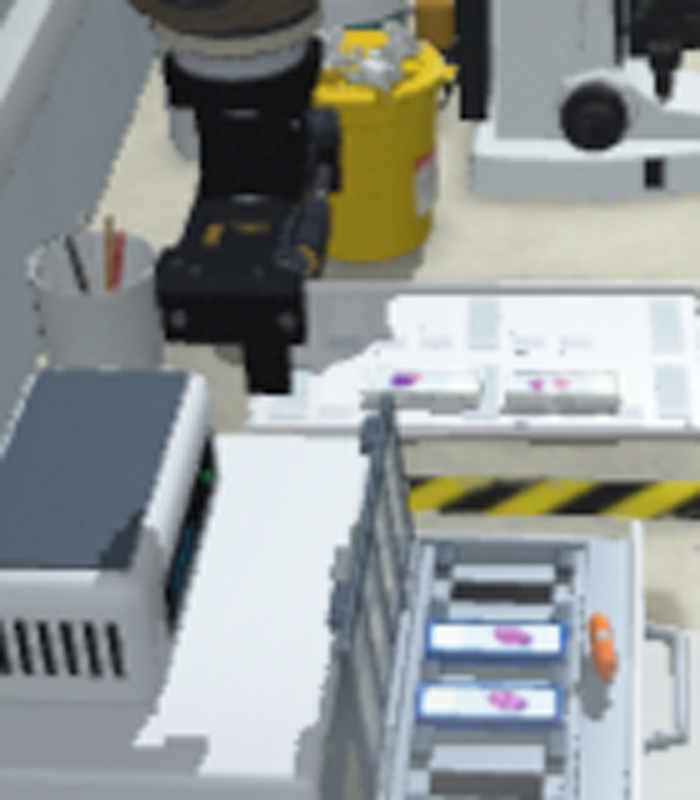

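Request:
step_arm:
  steps:
    - [0.8, 0, 0, 0]
    - [0.8, 0.06, 0, 0]
    - [0.45, 0, 0, 0]
    - [0, 0, 0, 0]
    - [0, 0, 0, 0]

```text
t: 35.9
eef_pos: [655.9, -18.3, 122.5]
tcp_rot: [-0.062, 1.569, -0.077]
ft_force: [0.0, 0.5, -0.7]
opening: 0.003
```

```bash
python3 - <<'E'
from h import *
im=crop("side","s21",230,80,370,240,5)
plan(540,-18,120,1.556)
E
```

```text
t 35.95 pos [656.1 -18.3 122.7] jawyaw 1.5561 open 0.5 F [-0.3  1.1 -0.6]
 turn about tool x units: 0.0 deg 0.0
 shift after turn units: [ 0.049 -0.028 -2.321]
 shift units: [ 0.049 -0.028 -2.321]
```

View pics/s21.png

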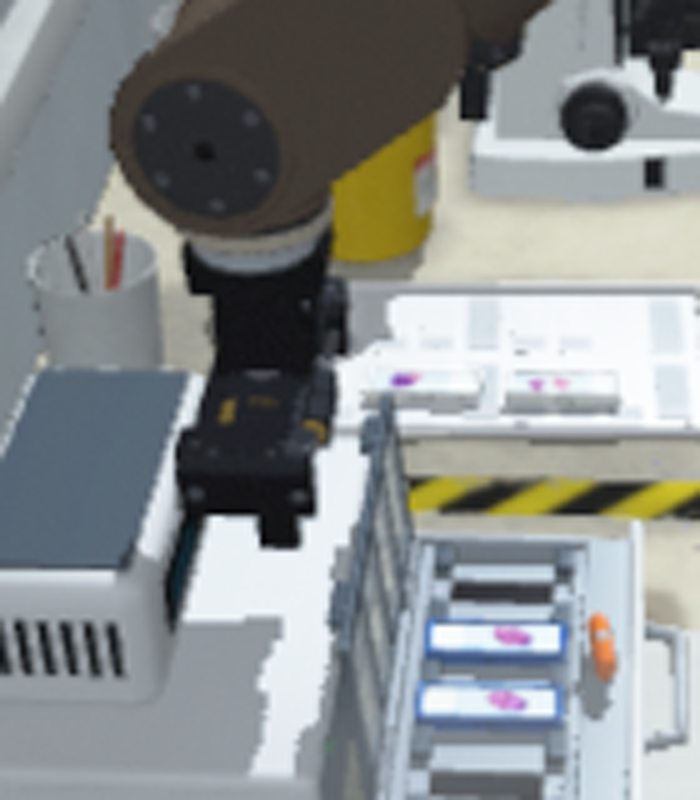

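Request:
step_arm:
  steps:
    - [0, 0, -0.3, 0]
    - [0, 0, -0.3, 0]
    - [0, 0, -0.3, 0]
    - [0, 0, -0.3, 0]
    - [0, 0, -0.3, 0]
    - [0, 0, -0.3, 0]
    - [0, 0, -0.3, 0]
    - [0, 0, -0.3, 0]
    - [0, 0, -0.2, 0]
    - [0, 0, 0, 0]
    - [0, 0, 0, 0]

```text
t: 37.33
eef_pos: [526.2, -16.4, 121.2]
tcp_rot: [0.061, 1.57, 0.046]
ft_force: [0.3, -0.5, -0.4]
opening: 0.011
```

```bash
python3 - <<'E'
from h import *
im=crop("side","s22",270,120,390,250,5)
plan(540,-18,120,1.556)
E
```

```text
t 37.38 pos [526.2 -16.4 121.2] jawyaw 1.556 open 0.2 F [-0.3  0.1  0. ]
 turn about tool x units: 0.0 deg 0.0
 shift after turn units: [ 0.023 -0.029  0.276]
 shift units: [ 0.023 -0.029  0.276]
```

View pics/s22.png

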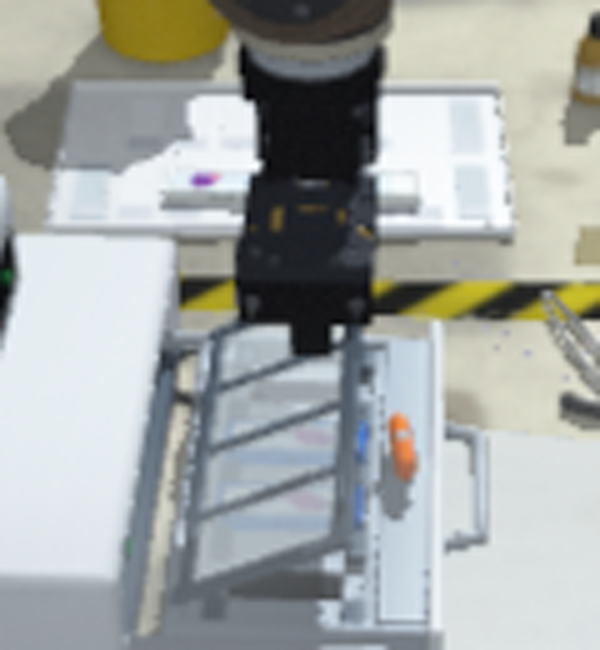

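Request:
step_arm:
  steps:
    - [-0.5, 0, -0.6, 0]
    - [0, 0.5, -0.5, 0]
    - [0, 0, 0, 0]
    - [0, 0, 0, 0]
    - [0, 0, 0, 0]
    - [0, 0, 0, 0]
    - [0, 0, 0, 0]
    - [0, 0, 0, 0]

```text
t: 38.38
eef_pos: [471.2, 9.4, 146.1]
tcp_rot: [2.291, 1.571, 2.276]
ft_force: [0.2, 0.6, -0.3]
opening: 0.006
```

```bash
python3 - <<'E'
from h import *
im=crop("side","s23",290,160,390,260,6)
im=im[195:225,335:365,::-1]; cv2.imwrite("pics/s23b.png",cv2.resize(im,None,fx=20,fy=20,interpolation=cv2.INTER_NEAREST))
plan(473,-15,120,1.556)
E
```

```text
t 38.42 pos [471.2   9.5 146.1] jawyaw 1.556 open 0.1 F [0.6 0.7 0.2]
 turn about tool x units: -0.0 deg -0.0
 shift after turn units: [ 0.523 -0.489  0.044]
 shift units: [ 0.523 -0.489  0.044]
```

View pics/s23.png

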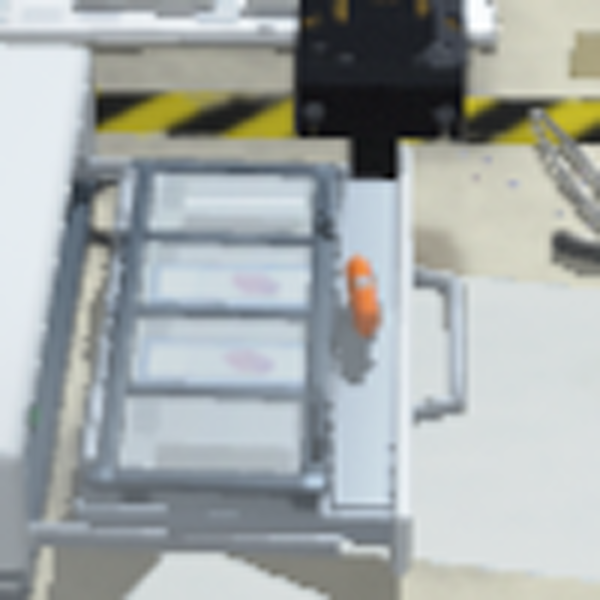

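View pics/s23b.png

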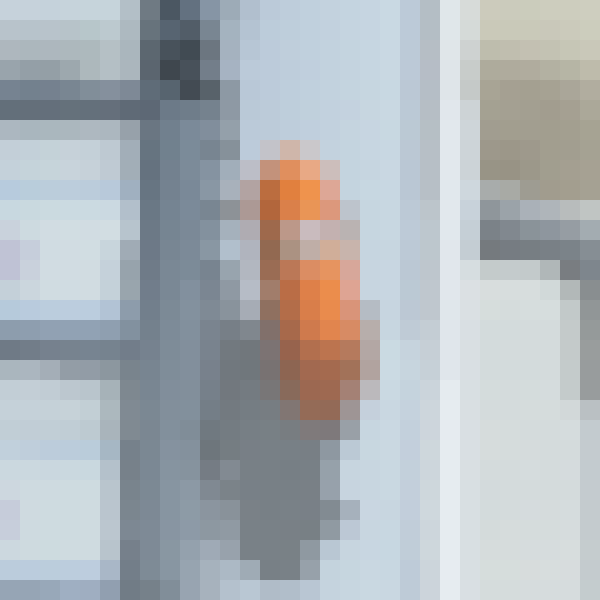

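```bash
python3 - <<'E'
from h import *
p=un("side",350.25,206.5,64.5);print(p)
T=cv2.imread("pics/top0.png");b=(305,218,335,245)
cv2.imwrite("pics/t24.png",cv2.resize(T[b[1]:b[3],b[0]:b[2]],None,fx=20,fy=20,interpolation=cv2.INTER_NEAREST))
plan(473,-15,120,0.1)
print(state()['joints'])
E
```

```text
[475.18989568 -17.40340162  64.5       ]
t 38.42 pos [471.2   9.5 146.1] jawyaw 1.556 open 0.1 F [0.6 0.7 0.2]
 turn about tool x units: 10.428 deg 83.42
 shift after turn units: [ 0.523 -0.012  0.49 ]
 shift units: [ 0.523 -0.489  0.044]
[-1.20301914e-01  3.70208370e-01  2.00402859e+00  1.62592811e-04
  7.67355351e-01 -1.67637942e+00]
```

View pics/t24.png

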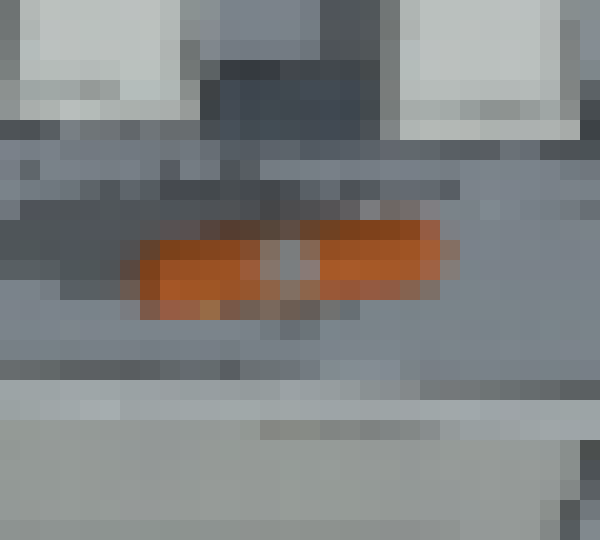

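Request:
step_arm:
  jaw: 0.68
  steps:
    - [0, -0.48, 0.05, 0]
    - [0, 0, 0, 0.948]
    - [0, 0, 0, 0.948]
    - [0, 0, 0, 0.948]
    - [0, 0, 0, 0.948]
    - [0, 0, 0, 0.948]
    - [0, 0, 0, 0.948]
    - [0, 0, 0, 0.948]
    - [0, 0, 0, 0.948]
    - [0, 0, 0, 0.948]
    - [0, 0, 0, 0.948]
    - [0, 0, 0, 0.948]
    - [0.7, 0, 0, 0]
    - [0.6, 0, 0, 0]
    - [0, 0, 0, 0]
    - [0, 0, 0, 0]

```text
t: 40.42
eef_pos: [473.7, -14.6, 82.0]
tcp_rot: [1.444, 1.57, -0.027]
ft_force: [0.8, -0.1, 0.5]
opening: 0.324
```

```bash
python3 - <<'E'
from h import *
im=crop("side","s25",320,150,390,250,7)
plan(473.5,-14.5,52,0.095)
p=state()['eef_pos'];print(pj("side",p),pj("top",p))
E
```

```text
t 40.48 pos [473.8 -14.6  82.2] jawyaw 0.1001 open 30.0 F [ 1.   0.2 -0.5]
 turn about tool x units: 0.036 deg 0.29
 shift after turn units: [ 0.604 -0.007 -0.003]
 shift units: [ 0.604 -0.007 -0.003]
[350.88841673 202.28176422] [319.65254415 230.52528314]
```

View pics/s25.png

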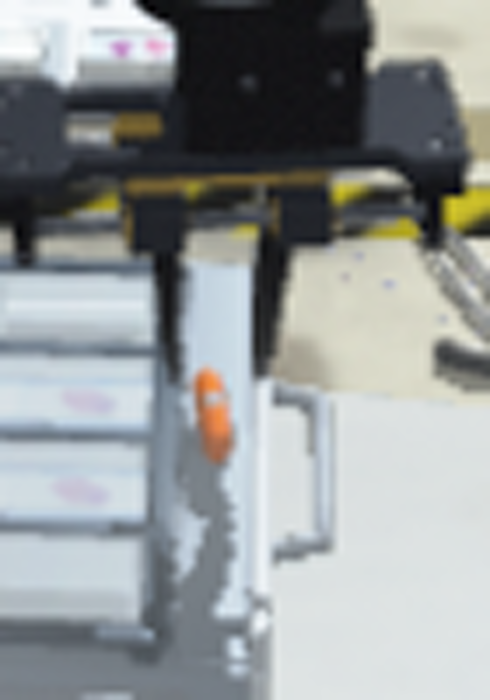

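Request:
step_arm:
  steps:
    - [0.3, 0.015, 0, 0]
    - [0.2, 0, 0, 0]
    - [0.08, 0, 0, 0]
    - [0, 0, 0, 0]
    - [0, 0, 0, 0]

```text
t: 41.1
eef_pos: [474.2, -14.5, 52.5]
tcp_rot: [1.473, 1.57, 0.003]
ft_force: [-0.8, -0.2, 0.6]
opening: 0.32
```

```bash
python3 - <<'E'
from h import *
im=crop("side","s26",320,150,390,250,7)
plan(473.5,-14.5,52,0.095)
E
```

```text
t 41.15 pos [474.2 -14.5  52.5] jawyaw 0.1 open 30.4 F [ 0.3  1.  -0.6]
 turn about tool x units: 0.036 deg 0.29
 shift after turn units: [ 0.01  -0.014 -0.001]
 shift units: [ 0.01  -0.014 -0.001]
```

View pics/s26.png

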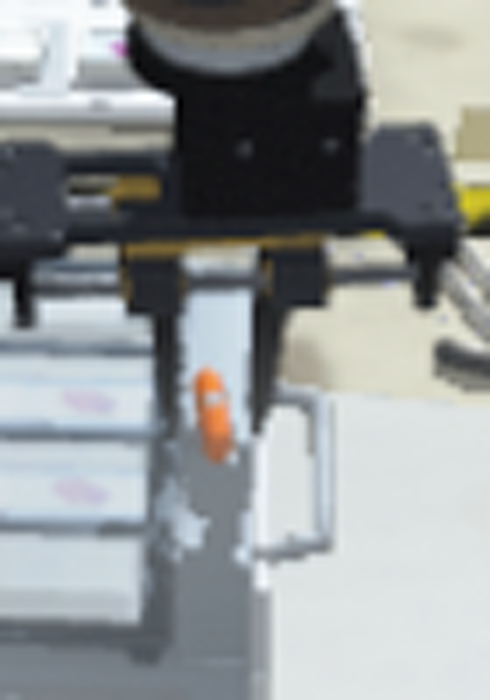

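Request:
step_arm:
  jaw: 0.83
  steps:
    - [0, 0, 0, 0]
    - [0, 0, 0, 0]
    - [0, 0, 0, 0]

```text
t: 41.52
eef_pos: [474.0, -14.5, 52.2]
tcp_rot: [2.251, 1.571, 0.78]
ft_force: [-0.1, -0.1, -1.5]
opening: 0.17
```

Request:
step_arm:
  steps:
    - [0, 0, 0, -0.8]
    - [0, 0, 0, -0.8]
    - [0, 0, 0, -0.8]
    - [0, 0, 0, -0.8]
    - [0, 0, 0, 0]

```text
t: 42.15
eef_pos: [474.5, -14.5, 52.3]
tcp_rot: [0.957, 1.57, -0.068]
ft_force: [2.3, -1.3, -0.5]
opening: 0.167
```

```bash
python3 - <<'E'
from h import *
im=crop("side","s27",320,150,390,250,7)
plan(474.2,-14.5,52,1.7);print(state()['moment'])
E
```

```text
t 42.2 pos [474.5 -14.5  52.2] jawyaw 0.5443 open 16.3 F [ 3.2  0.2 -0.7]
 turn about tool x units: -8.277 deg -66.22
 shift after turn units: [ 0.005  0.002 -0.005]
 shift units: [ 0.005 -0.004 -0.004]
[-0.08806589 -0.49724168  0.04232907]
```

View pics/s27.png

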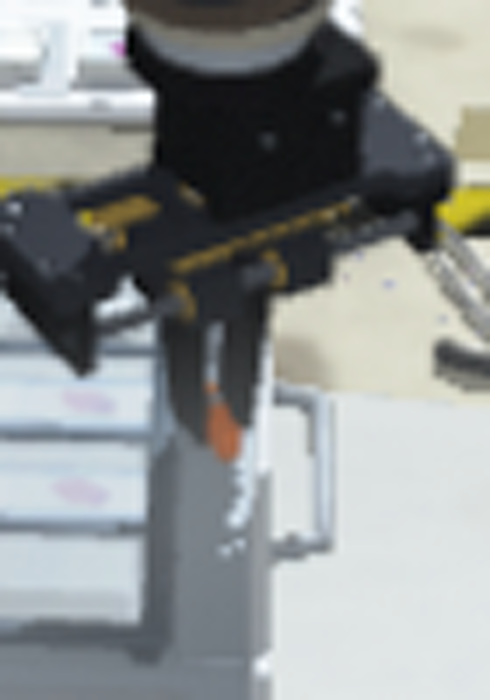

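Turning well with small forces. Continue; overshoot to jaw yaw about 1.62.

Request:
step_arm:
  steps:
    - [0, 0, 0, -0.8]
    - [0, 0, 0, -0.8]
    - [0, 0, 0, -0.8]
    - [0, 0, 0, -0.8]
    - [0, 0, 0, -0.8]
    - [0, 0, 0, -0.8]
    - [0, 0, 0, -0.8]
    - [0, 0, 0, -0.8]
    - [0, 0, 0, -0.8]
    - [0, 0, 0, -0.5]
    - [0, 0, 0, 0]
    - [0, 0, 0, 0]

```text
t: 43.7
eef_pos: [473.9, -14.4, 52.2]
tcp_rot: [2.043, 1.571, 2.091]
ft_force: [0.9, 2.0, 2.0]
opening: 0.171
```

```bash
python3 - <<'E'
from h import *
im=crop("side","s28",320,150,390,250,7)
plan(474.2,-14.5,52,1.7);print(state()['moment'])
E
```

```text
t 43.75 pos [474.  -14.4  52.2] jawyaw 1.6198 open 16.4 F [ 2.6  2.3 -0.1]
 turn about tool x units: -0.574 deg -4.59
 shift after turn units: [ 0.004 -0.003  0.004]
 shift units: [ 0.004 -0.002  0.004]
[ 0.36622854 -0.19621725 -0.02778087]
```

View pics/s28.png

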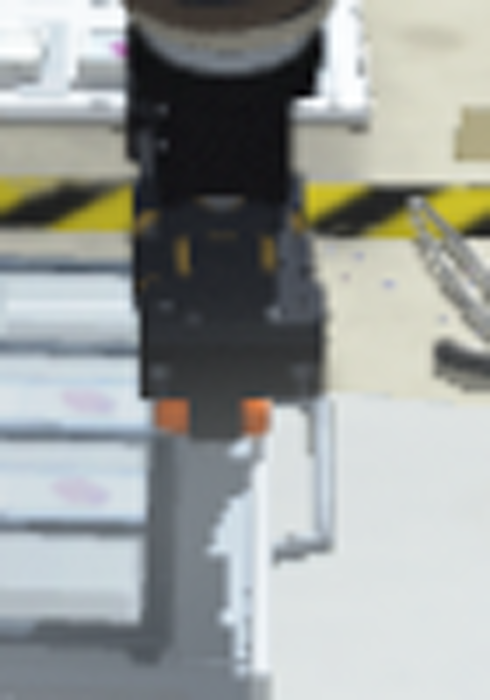

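Request:
step_arm:
  jaw: 0.68
  steps:
    - [0, 0, 0, 0]
    - [0, 0, 0, 0]
    - [0, 0, 0, 0]
    - [-0.4, 0, 0, 0]
    - [-0.8, 0, 0, 0]
    - [-0.5, 0, 0, 0.46]
    - [0, 0, 0, 0]

```text
t: 44.62
eef_pos: [474.6, -14.6, 138.5]
tcp_rot: [-0.137, 1.568, -0.15]
ft_force: [-0.5, -0.0, -1.1]
opening: 0.315
```

```bash
python3 - <<'E'
from h import *
im=crop("side","s29",290,160,390,260,6)
plan(402,-13.5,130,1.556)
E
```

```text
t 44.67 pos [474.1 -14.5 137.4] jawyaw 1.5586 open 30.4 F [ 1.3  0.  -0. ]
 turn about tool x units: 0.019 deg 0.15
 shift after turn units: [ 1.460e-01 -1.000e-03 -1.442e+00]
 shift units: [ 0.146  0.003 -1.442]
```

View pics/s29.png

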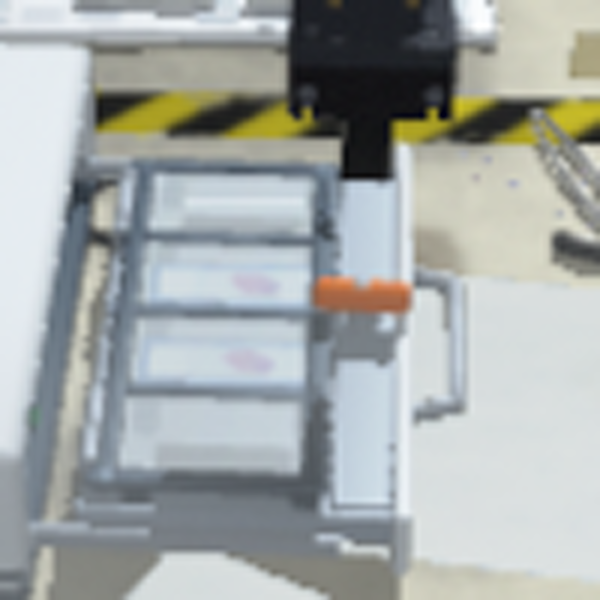

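Request:
step_arm:
  jaw: 1
  steps:
    - [0, 0, -0.5, 0]
    - [0, 0, -0.5, 0]
    - [0, 0, -0.46, 0]
    - [0, 0, 0, 0]
    - [0.7, 0, 0, 0]
    - [0.6, 0, 0, 0]
    - [0, 0, 0, 0]
    - [0, 0, 0, 0]

```text
t: 45.68
eef_pos: [401.6, -13.6, 72.5]
tcp_rot: [1.035, 1.571, 1.022]
ft_force: [-0.6, -0.6, 0.6]
opening: 0.003
```

```bash
python3 - <<'E'
from h import *
im=crop("side","s30",290,150,410,260,6)
plan(402,-13.5,20,1.556)
E
```

```text
t 45.73 pos [401.7 -13.6  72.8] jawyaw 1.558 open 0.4 F [-0.5 -0.5  0.7]
 turn about tool x units: 0.014 deg 0.11
 shift after turn units: [1.056 0.002 0.005]
 shift units: [1.056 0.002 0.005]
```

View pics/s30.png

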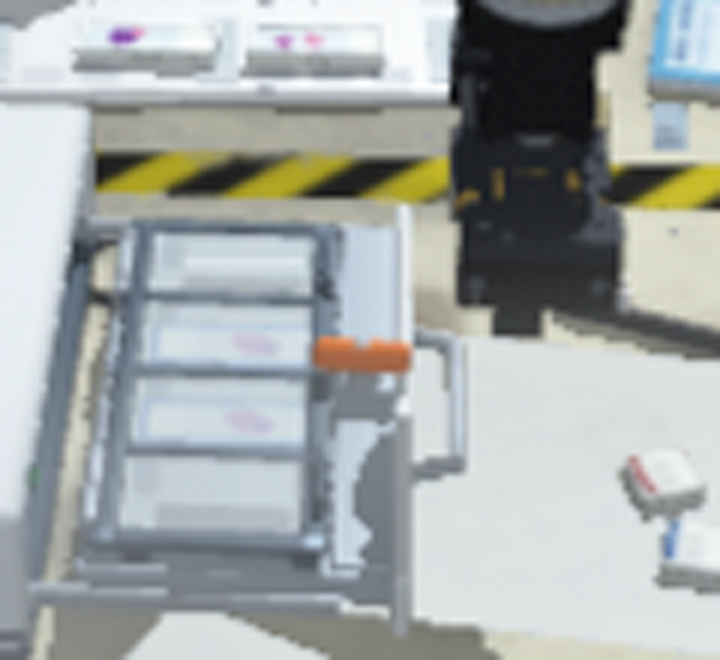

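Request:
step_arm:
  steps:
    - [0.6, 0, 0, 0]
    - [0.44, 0, 0, 0]
    - [0, 0, 0, 0]
    - [0, 0, 0, 0]

```text
t: 46.22
eef_pos: [401.5, -13.6, 21.2]
tcp_rot: [-0.117, 1.569, -0.13]
ft_force: [-0.4, 0.3, 0.6]
opening: 0.008
```

Request:
step_arm:
  steps:
    - [0, 0, 0.15, 0]
    - [0, 0, 0.15, 0]
    - [0, 0, 0.15, 0]
    - [0, 0, 0.15, 0]
    - [0, 0, 0, 0]

```text
t: 46.85
eef_pos: [431.6, -13.9, 20.1]
tcp_rot: [0.106, 1.57, 0.093]
ft_force: [-2.9, -0.9, 2.9]
opening: 0.005
```

```bash
python3 - <<'E'
from h import *
im=crop("side","s31",290,150,410,260,6)
plan(402,-13.5,20,1.556)
E
```

```text
t 46.9 pos [431.1 -13.9  20.1] jawyaw 1.5579 open 0.4 F [-4.2 -1.1  2. ]
 turn about tool x units: 0.013 deg 0.11
 shift after turn units: [ 0.002 -0.001 -0.583]
 shift units: [ 0.002 -0.    -0.583]
```

View pics/s31.png

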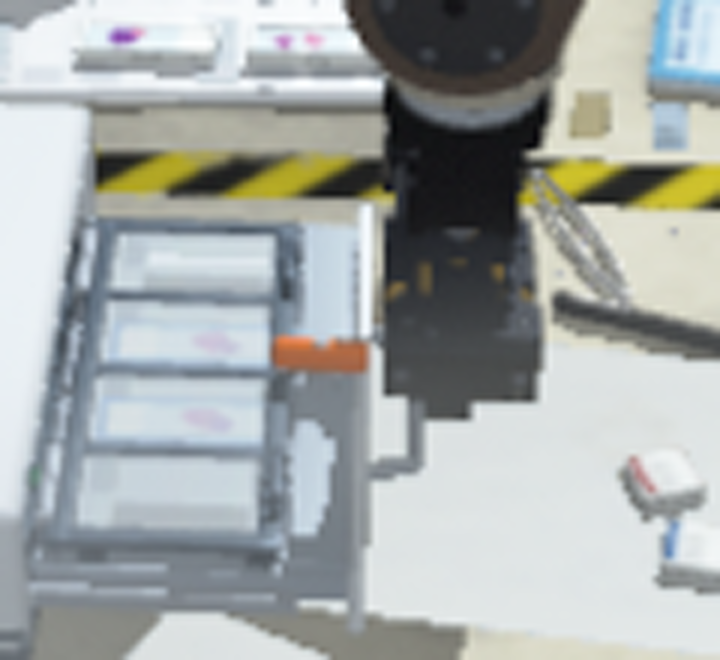

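Request:
step_arm:
  steps:
    - [0, 0, 0.15, 0]
    - [0, 0, 0.15, 0]
    - [0, 0, 0.15, 0]
    - [0, 0, 0.15, 0]
    - [0, 0, 0.15, 0]
    - [0, 0, 0.15, 0]
    - [0, 0, 0.15, 0]
    - [0, 0, 0.15, 0]
    - [0, 0, 0.15, 0]
    - [0, 0, 0.15, 0]
    - [0, 0, 0.15, 0]
    - [0, 0, 0.15, 0]
    - [0, 0, 0.15, 0]
    - [0, 0, 0.15, 0]
    - [0, 0, 0.15, 0]
    - [0, 0, 0.15, 0]
    - [0, 0, 0.15, 0]
    - [0, 0, 0.1, 0]

```text
t: 49.15
eef_pos: [563.7, -16.0, 20.1]
tcp_rot: [-2.765, 1.57, -2.778]
ft_force: [-5.3, -4.4, 1.6]
opening: 0.004
```

Request:
step_arm:
  steps:
    - [0, 0, 0.06, 0]
    - [0, 0, 0.04, 0]
    - [0, 0, 0.04, 0]
    - [0, 0, 0, 0]

```text
t: 49.65
eef_pos: [570.7, -16.1, 20.1]
tcp_rot: [-2.581, 1.57, -2.594]
ft_force: [-6.2, -4.1, 0.7]
opening: 0.008
```

Request:
step_arm:
  steps:
    - [0, 0, 0.04, 0]
    - [0, 0, 0.02, 0]
    - [0, 0, 0, 0]

```text
t: 50.02
eef_pos: [573.5, -16.1, 20.1]
tcp_rot: [-2.777, 1.57, -2.79]
ft_force: [-5.0, -3.9, 0.6]
opening: 0.007
```

```bash
python3 - <<'E'
from h import *
im=crop("side","s32",240,130,360,260,6)
plan(575,-13.5,20,1.556)
E
```

```text
t 50.08 pos [573.5 -16.1  20.1] jawyaw 1.5578 open 0.2 F [-5.2 -3.8  0.8]
 turn about tool x units: 0.013 deg 0.1
 shift after turn units: [0.001 0.052 0.029]
 shift units: [0.001 0.052 0.029]
```

View pics/s32.png

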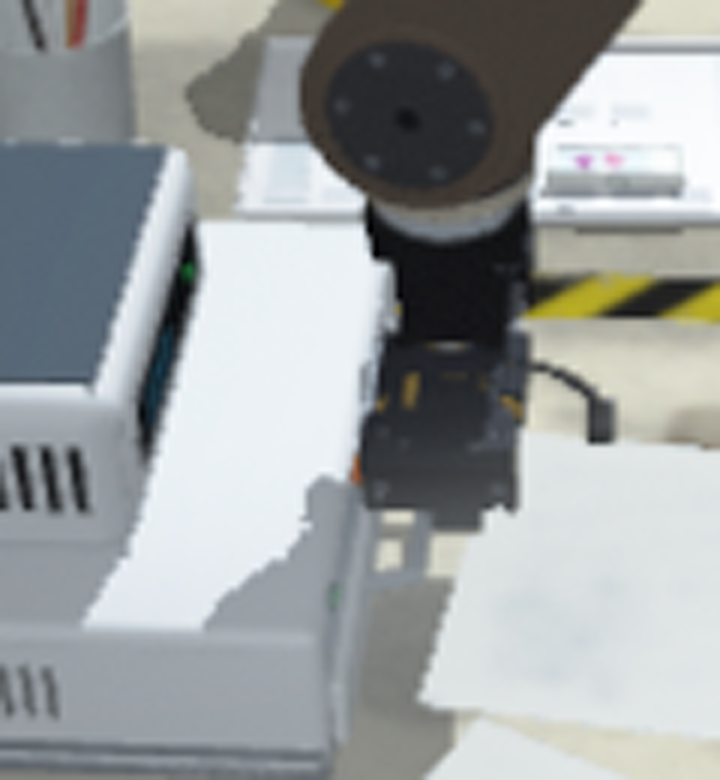

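Request:
step_arm:
  steps:
    - [0, 0, 0.02, 0]
    - [0, 0, 0.02, 0]
    - [0, 0, 0, 0]

```text
t: 50.45
eef_pos: [575.0, -16.1, 20.0]
tcp_rot: [-3.054, 1.569, -3.067]
ft_force: [-7.8, -3.5, 3.3]
opening: 0.002
```

Request:
step_arm:
  steps:
    - [0, 0, 0.02, 0]
    - [0, 0, 0.02, 0]
    - [0, 0, 0, 0]

```text
t: 50.82
eef_pos: [575.2, -16.1, 20.0]
tcp_rot: [3.128, 1.565, 3.116]
ft_force: [-15.8, -6.2, 7.9]
opening: 0.002
```

Request:
step_arm:
  steps:
    - [0, 0, 0.02, 0]
    - [0, 0, 0, 0]

```text
t: 51.08
eef_pos: [575.3, -16.1, 19.9]
tcp_rot: [3.118, 1.563, 3.105]
ft_force: [-19.7, -6.3, 12.0]
opening: 0.001
```

Request:
step_arm:
  steps:
    - [0, 0, -0.3, 0]
    - [0, 0, -0.6, 0]
    - [0, 0, -0.6, 0]
    - [0, 0, -0.6, 0]
    - [0, 0, 0, 0]
    - [0, 0, 0, 0]
    - [0, 0, 0, 0]
    - [0, 0, 0, 0]

```text
t: 52.08
eef_pos: [474.1, -14.5, 20.1]
tcp_rot: [0.032, 1.57, 0.019]
ft_force: [-0.6, -0.1, -0.4]
opening: 0.003
```

```bash
python3 - <<'E'
from h import *
im=crop("side","s33",240,130,360,260,6)
plan(575,-13.5,20,1.556)
E
```

```text
t 52.12 pos [473.9 -14.5  20.1] jawyaw 1.5577 open 0.4 F [-0.3  0.1 -0.5]
 turn about tool x units: 0.012 deg 0.1
 shift after turn units: [0.003 0.049 2.021]
 shift units: [0.003 0.046 2.021]
```

View pics/s33.png

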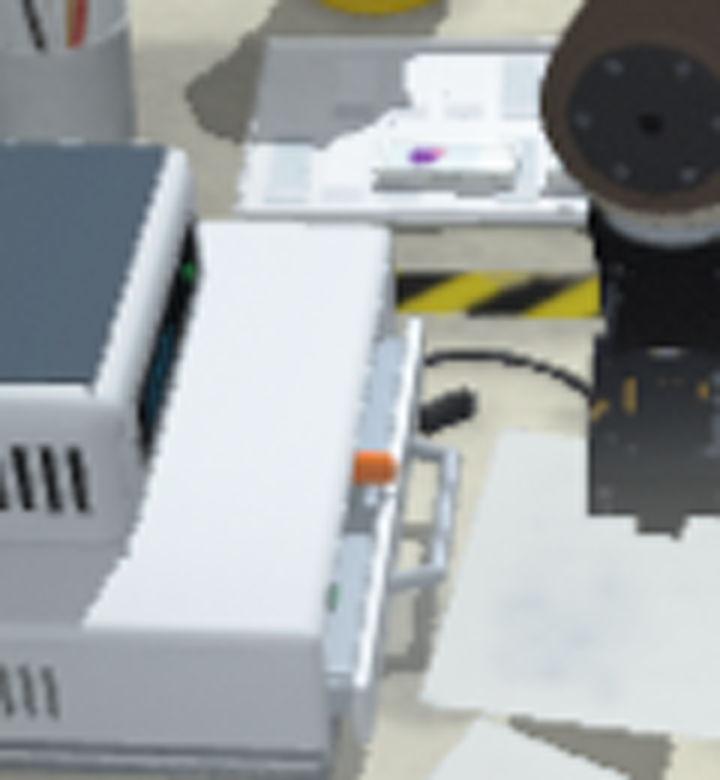

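Request:
step_arm:
  steps:
    - [0, 0, -0.8, 0]
    - [-0.8, 0, 0, 0]
    - [-0.8, 0, 0, 0]
    - [-0.8, 0, 0, 0]
    - [0, 0, 0, 0]
    - [0, 0, 0, 0]
    - [0, 0, 0, 0]
    - [0, 0, 0, 0]
    - [0, 0, 0, 0]
    - [0, 0, 0, 0]
    - [0, 0, 0, 0]
    - [0, 0, 0, 0]

```text
t: 53.62
eef_pos: [433.5, -13.9, 140.2]
tcp_rot: [0.692, 1.571, 0.679]
ft_force: [-0.2, -0.5, 0.4]
opening: 0.004
```

```bash
python3 - <<'E'
from h import *
im=crop("side","s34",240,130,360,260,6); cv2.imwrite("pics/side34.png",im[:,:,::-1])
im=read_camera("top"); cv2.imwrite("pics/top34.png",im[:,:,::-1])
plan(575,-13.5,20,1.556)
E
```

```text
t 53.73 pos [433.6 -13.9 140.2] jawyaw 1.5578 open 0.3 F [-0.2 -0.3  0.7]
 turn about tool x units: 0.013 deg 0.1
 shift after turn units: [2.405 0.051 2.828]
 shift units: [2.405 0.046 2.828]
```

View pics/s34.png

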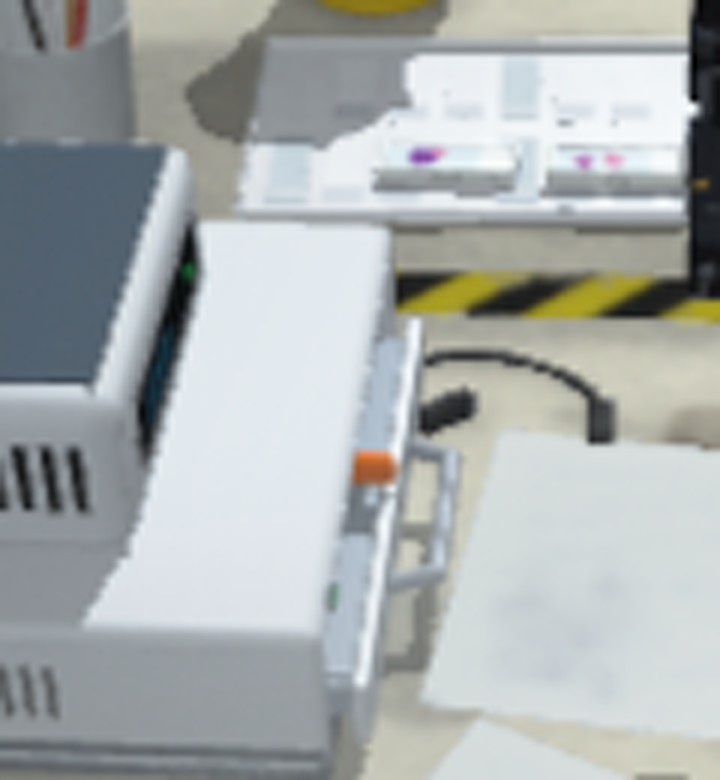

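View pics/side34.png

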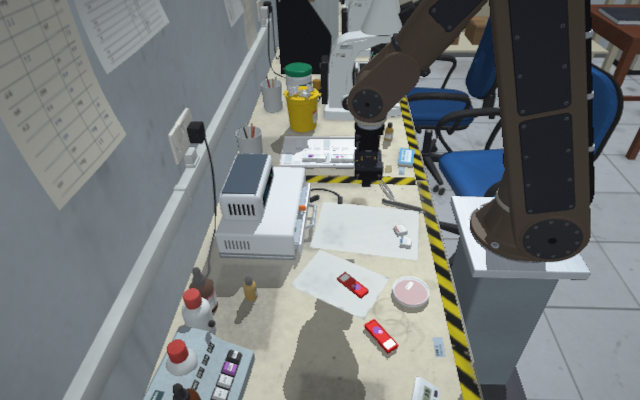

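View pics/top34.png

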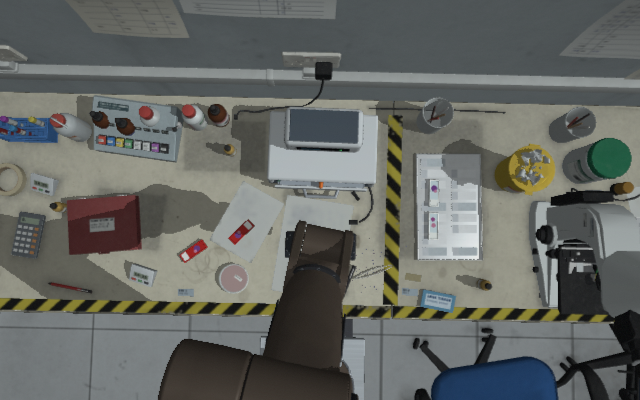

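```bash
python3 - <<'E'
from cell import *
print(job_done())
E
```

```text
the job is handed in; nothing more can be done
None
```

The job is handed in. `job_done()` gives no verdict, so these are my own last checks.

**What I did:**
- I moved the two white carriers from bays 1 and 2 to the slide tray and loaded the two blue carriers into bays 2 and 1.
- I then tipped the hold-down frame shut, turned the turnbutton across its edge and pressed the tray home until it stopped, with the push force rising from 5 N to about 20 N.
- The red look-alikes were left alone.

**What the last pictures showed:**
- **Tray:** the handle came back about 12 mm from the stop and stayed at the same pixels in two pictures 1.6 s apart, so it is latched. That is near the expected 10 mm; I did not read the travel itself.
- **Turnbutton and frame:** with the tray out, the bar lay across the edge of the shut frame, at about 1.5 rad by eye. In the final pictures the frame is hidden inside the housing.
- **Blue carriers:** both looked flat in their bays just before the frame was shut. With the tray in they can no longer be seen.
- **White carriers:** both lie flat on the slide tray.
- **Bystanders and arm:** the petri dish, bottle and forceps look unmoved, though the arm partly hid the forceps in the last pictures. The arm touches nothing.

**Disagreements:** the two cameras differed by 2–3 mm in places. I settled this from the measured tool position when gripping the white carriers. No check failed.

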